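Tip the turned feet down the tray

ROBOT

A 7-joint arm with a two-finger parallel gripper is mounted at the origin on the work surface. World frame = base frame: x ahead of the robot, y to its left, z up, the work surface at z = 0. Lengths are in m, angles in degrees, forces in N, time in s.
With the tool pointing down it reaches from about 0.4 to 0.85 m from the base axis. Payload 4.4 kg.
Tool frame: the origin (TCP) lies on the centre line of the jaws, within the pads' length; the fingertips stand 19 mm ahead of it and the grasp point (between the pads) is the TCP; z points along the fingers, x is the direction in which the jaws open and shut, and the axes are right-handed (so a half turn about z gives the same grasp; the last joint's range is limited). The gripper opens to 94 mm and grips with 3 to 60 N. Pads are 16 mm wide; open, the fingers measure 119 mm over their backs; the gripper's body (75 mm by 177 mm) begins 78 mm behind the grasp point.
Start: joints at [69.454, 36.005, 2.206, 86.941, -1.547, 57.084, -1.146], TCP at [0.188, -0.622, 0.224] pointing down, gripper open.
Joint ranges: [-175.42, 175.42], [-21.48, 121.26], [-71.46, 75.88], [10.55, 141.38], [-63.04, 243.04], [13.31, 113.54], [-168.57, 168.57]. Speed limits (degrees/s): [147.25, 147.25, 180, 180, 180, 180, 180].

INTERFACE

Orientations are given as [roll, pitch, yaw] about the fixed x, y, z axes, in that order (R = Rz(yaw) Ry(pitch) Rx(roll)).
In Python, from rig import observe, snapshot, camera_model, job_done gives the robot as it stands. The module is installed in compiled form; this text tells all that it offers.
- The arm moves only by the tool send_rows, never from a script. Its argument "targets" is a list of rows, each an object of numbers: "dx", "dy", "dz": the shift along the tool's x, y, z in units of 40 mm (1.0 is 40 mm); "wx", "wy", "wz": the turn, a rotation vector about the tool's x, y, z in units of 4 degrees (1.0 is 4 degrees). A call has 1 to 8 rows; each row shifts and turns the commanded pose from where the row before left it, along the tool's axes as they then stand; what a row does not reach is not made up. A row lasts 1/12 s, in which the tool goes at most 41.7 mm and 7.16 degrees, less where a joint would pass 70% of its speed; a pose out of reach is approached as far as the arm can. A call with a number of a shift or a turn outside -1 to 1 is refused whole. A call with a gripper value outside its range is refused whole. "fingers" is the opening, from 0 (shut) to 1 (fully open), set as the call begins (left out, the last holds). The fingers move at their own pace and stop on an object; "squeeze" is the grip in N (left out, the last holds). Time passes only in rows, so rows that do not move let the fingers close. It gives the time, the measured TCP pose, the force and the opening at its end, in the units of the state.
- observe(): the state, without advancing time (a new reading comes with each control period).
- snapshot(name): name is "scene" or "top" or "wrist"; returns the picture (480x640x3 uint8, blue, green, red); there is no depth.
- camera_model(name): a dict with "mtx" (3x3 intrinsics, pixels), "rvec" (rotation vector, rad) and "tvec" (3), from world to camera coordinates, as OpenCV has them; the wrist camera has in their place "hand_eye" (4x4, takes a point from camera to tool coordinates, whose origin is the TCP and whose axes are the tool frame's). Camera axes: x right, y down, z forward; pixel columns grow to the right and rows downward; lengths in m; the calibration is good to about 2 mm. The wrist camera is an equidistant fisheye: a pixel r from the principal point sees the ray r / f radians off the axis. A picture is of the moment at which its call begins: read the wrist's pose just before it. camera_model takes no time and is no camera call.
- job_done(): hands the job in, once; it reports no verdict.
The state is a dict: "time": time; "joint_positions": joint angles; "joint_velocities": joint speeds; "joint_efforts": joint torques, N m; "tcp_pos": TCP position; "tcp_rot": TCP orientation; "force": force on the tool from outside, world axes, zero at the start; "moment": the same for the moment, N m; "width": finger opening in m.
Only numpy, scipy, OpenCV 4.12 (cv2) and the standard library are available. Lean on these libraries where they do the work, as an engineer would, in place of code of your own. Each camera call takes 0.05 s, during which the arm holds its last target.

TASK

Stand the loose turned bun foot upright in the plain half of the tipping tray, without touching the two feet already there, then press the tray's tab gently down until the tray just rests on its stop (found by feel, with a light push) and hold it there until all three feet have slid down to the tab end. Then ease the tray back up level without letting it spring, leaving the three feet at the tab end and everything else on the bench where it was.

Things in the scene. Friction and masses are not known exactly. Their poses are not given: they have to be found in the camera images.
- stand: plywood stand that carries the tipping tray; base 190 x 270 x 12 mm, fixed to the bench, two cheeks with the hinge pin between them. Origin on the bench below the middle of the hinge; +y points along the tray towards the press tab, x is the hinge line. The hinge axis is 120 mm above the origin
- tray (a joint): tilt of the tray, rad: 0 is level (its rest stop), growing as the tab end goes down. Sprung back to level: pressing on the tab takes about 3 N at the start and 4 to 6 N just above the stop, with light friction
- tray_floor (a point): aluminium trough, outside 138 (x) x 338 (y) mm, inside 130 x 330; side walls stand 30 mm, end walls 17 mm above the floor. Point: top of its 5 mm floor above the hinge, mid-length, 125 mm over the bench when level; axes turn with the tray, +y towards the tab. -y side = plain half, +y side = tab half. Slick floor: wood starts to slide between about 0.16 and 0.28 rad of tilt
- tab (a point): dark wooden press tab, 70 mm wide, standing 52 mm out from the outside of the tray's tab-end wall: the point is on its top face, 205 mm from the hinge line along the tray's y and 6 mm above the hinge axis when level (126 mm over the bench); 16 mm inside the tab's outer edge
- stop: steel stop post on the stand under the tab half, 100 mm from the hinge line; origin at its foot. A screw with a rubber pad on it catches the tray's underside. The screw's height is not given: the tray lands between 0.28 and 0.46 rad, found by feel. The rubber gives about 0.5 mm at the tab per newton of added push; a push over 20 N would strain the hinge
- foot_c_mid (a point): the loose foot, on the bench to the robot's right: a turned hardwood bun foot: squat and round, 46 mm across at its widest band (8 to 20 mm up), 28 mm high, flat 34 mm base and flat top, about 40 g; the point is its centre, 14 mm above its underside
- foot_a_mid (a point): first foot already in the tray's plain half: a turned hardwood bun foot: squat and round, 46 mm across at its widest band (8 to 20 mm up), 28 mm high, flat 34 mm base and flat top, about 40 g; the point is its centre, 14 mm above its underside
- foot_b_mid (a point): second foot already in the tray's plain half: a turned hardwood bun foot: squat and round, 46 mm across at its widest band (8 to 20 mm up), 28 mm high, flat 34 mm base and flat top, about 40 g; the point is its centre, 14 mm above its underside
- finial: turned wooden finial, 36 mm across, 66 mm high, pointed top; stands near the loose bun foot; bystander; origin at the centre of its underside
- wood_ring: turned wooden ring lying flat, 48 mm outside, 26 mm hole, 16 mm high; lies near the loose bun foot; bystander; origin at the centre of its underside
- wax_tin: round metal tin, 80 mm across, 40 mm high; bystander; origin at the centre of its underside
- blank: square wooden turning blank, 50 x 160 x 50 mm; bystander; origin at the centre of its underside
- jar: amber glass jar with black cap, 64 mm across, 110 mm high; bystander; origin at the centre of its underside
- brush: brush lying on the bench; bystander; origin in the middle underneath
- gouge: small turning tool with wooden handle, 260 mm, lying on the bench; bystander; origin in the middle underneath
Mind the look-alikes: they are no part of the job. Leave any green or orange look-alike of the part that bears foot_b_mid alone.

How it is judged:
By the outcome, as a careful person would: the job done as asked, in the order asked, and still so for the second after the job is handed in, with the robot touching nothing.
It also fails if it takes over 72 s, if anything falls off the work surface, if the arm or the gripper's body presses on something with over 40 N, if the wrist force passes 120 N, or if a joint passes its speed limit or range.

## Working session

There is one attempt and no reset: what is moved stays moved. The work goes in short steps, Python scripts to look and compute and a tool call to move; the robot and the scene stay as the last step left them, time stands still between calls to the robot, and variables do not carry over. Pictures are saved under pics/ and viewed, and the job is handed in when it is done.

Besides the shell and the picture viewer there is one more tool, called after "Call:" in YAML: its name, and indented under it one key for each argument. send_rows: Moves the arm, as the interface text tells. Shifts and turns lie within -1 to 1; 1 stands for 40 mm of shift or 4 degrees of turn. Its arguments: {"type":"object","properties":{"targets":{"type":"array"},"fingers":{"type":"number"},"squeeze":{"type":"number"}},"required":["targets"]}

```bash
mkdir -p pics; cat > h.py <<'E'
import numpy as np,cv2
from rig import observe,snapshot,camera_model,job_done
from scipy.spatial.transform import Rotation as R
def ray(name,uv):
    m=camera_model(name);K=np.array(m['mtx']);Rm=cv2.Rodrigues(np.array(m['rvec'],float))[0];t=np.array(m['tvec'],float).ravel()
    o=-Rm.T@t;d=Rm.T@np.linalg.solve(K,np.array([uv[0],uv[1],1.]));return o,d
def onz(name,uv,z):
    o,d=ray(name,uv);return o+d*(z-o[2])/d[2]
def proj(name,p):
    m=camera_model(name);return cv2.projectPoints(np.array([p],float),np.array(m['rvec'],float),np.array(m['tvec'],float),np.array(m['mtx']),None)[0].ravel()
E
python3 - <<'E'
from h import *
for n in ['scene','top','wrist']:
    cv2.imwrite(f'pics/{n}0.png',snapshot(n))
    print(n,camera_model(n))
print(observe())
E
```

```text
scene {'mtx': array([[516.39100029,   0.        , 325.58974991],
       [  0.        , 516.39100029, 235.03283974],
       [  0.        ,   0.        ,   1.        ]]), 'rvec': array([ 1.65883554,  1.95220357, -0.73669842]), 'tvec': array([ 0.07952785, -0.35511841,  1.67762919])}
top {'mtx': array([[516.48398902,   0.        , 316.25531162],
       [  0.        , 516.48398902, 238.90004156],
       [  0.        ,   0.        ,   1.        ]]), 'rvec': array([ 2.16440348, -2.15152581,  0.17595861]), 'tvec': array([-0.00723971,  0.56690693,  1.17269593])}
wrist {'mtx': array([[371.64829954,   0.        , 319.72856546],
       [  0.        , 371.64829954, 240.89898223],
       [  0.        ,   0.        ,   1.        ]]), 'hand_eye': array([[ 9.99999633e-01, -9.20235553e-08,  8.56318895e-04,
        -2.55804372e-05],
       [-2.30238239e-04,  9.63147649e-01,  2.68973145e-01,
        -8.03488136e-02],
       [-8.24786283e-04, -2.68973244e-01,  9.63147296e-01,
        -1.60030724e-01],
       [ 0.00000000e+00,  0.00000000e+00,  0.00000000e+00,
         1.00000000e+00]])}
{'time': 0.15, 'joint_positions': array([69.45535733, 36.04501444,  2.20224115, 86.98048655, -1.5463643 ,
       57.08421604, -1.14624151]), 'joint_velocities': array([ 0.04765518, -0.03946337, -0.01514069, -0.07826269, -0.02104852,
        0.00512624, -0.00777802]), 'joint_efforts': array([ 2.72565216e-03, -5.50088525e+01,  1.14523407e+00, -1.86816680e+01,
       -5.21757617e-02,  2.09774869e-02,  9.73512965e-05]), 'tcp_pos': array([ 0.18749777, -0.62188872,  0.22379781]), 'tcp_rot': array([ 1.79999667e+02,  8.00733589e-02, -7.32247946e+01]), 'force': array([-0.1235581 ,  0.5607531 , -0.25902545]), 'moment': array([ 0.02088811, -0.03302269, -0.0243332 ]), 'width': 0.09366525987072503}
```

View pics/scene0.png

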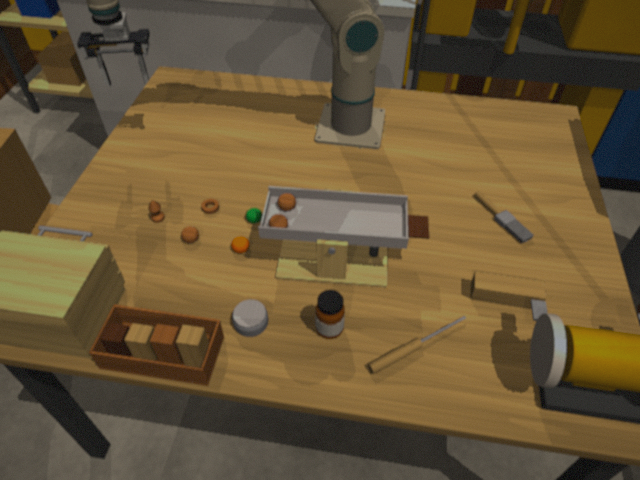

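View pics/top0.png

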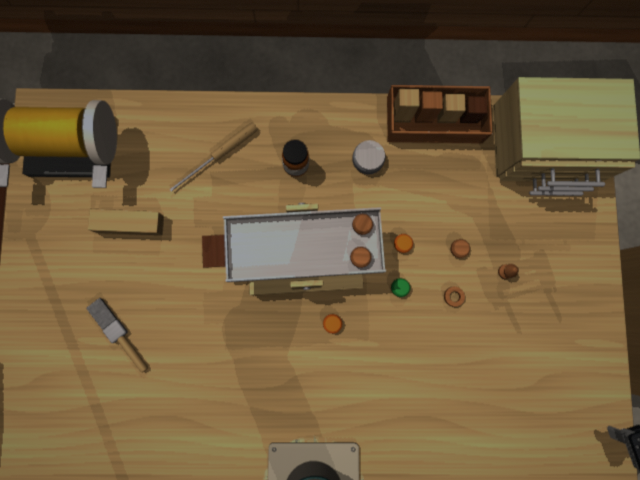

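View pics/wrist0.png

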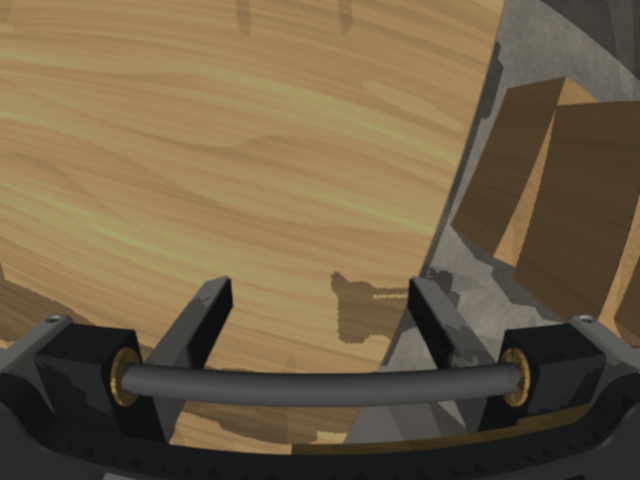

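```bash
python3 - <<'E'
from h import *
im=cv2.imread('pics/top0.png')
c=cv2.resize(im[190:350,190:530],None,fx=2.35,fy=2.35,interpolation=cv2.INTER_CUBIC);cv2.imwrite('pics/crop_top.png',c)
s=cv2.imread('pics/scene0.png')
c=cv2.resize(s[170:290,130:440],None,fx=2.5,fy=2.5,interpolation=cv2.INTER_CUBIC);cv2.imwrite('pics/crop_sc.png',c)
hsv=cv2.cvtColor(im,cv2.COLOR_BGR2HSV)
for n,(u,v),z in [('C',(460,248),.02),('A',(363,224),.145),('B',(361,257),.145),('or',(403,243),.02),('gr',(400,287),.02),('o2',(333,324),.02),('ring',(454,296),.016),('fin',(509,271),.03)]:
    print(n,hsv[v,u],onz('top',(u,v),z).round(4))
for uv in [(225,216),(381,210),(384,272),(227,283)]: print(onz('top',uv,.155).round(4))
for uv in [(203,236),(203,266),(224,235),(225,266)]: print('tab',onz('top',uv,.126).round(4))
E
```

```text
C [ 12 164 129] [ 0.5504 -0.3489  0.02  ]
A [ 13 166 112] [ 0.5852 -0.1023  0.145 ]
B [ 12 165 133] [ 0.5137 -0.0974  0.145 ]
or [ 16 208 148] [ 0.5615 -0.212   0.02  ]
gr [ 65 172 108] [ 0.4564 -0.2029  0.02  ]
o2 [ 15 208 148] [ 0.3694 -0.0443  0.02  ]
ring [ 18 131 119] [ 0.436  -0.3318  0.016 ]
fin [ 13 173  84] [ 0.4951 -0.4607  0.03  ]
[0.5984 0.1931 0.155 ]
[ 0.6143 -0.1402  0.155 ]
[ 0.4811 -0.1447  0.155 ]
[0.4561 0.1848 0.155 ]
tab [0.5592 0.244  0.126 ]
tab [0.4939 0.2417 0.126 ]
tab [0.5618 0.1986 0.126 ]
tab [0.4942 0.1945 0.126 ]
```

View pics/crop_top.png

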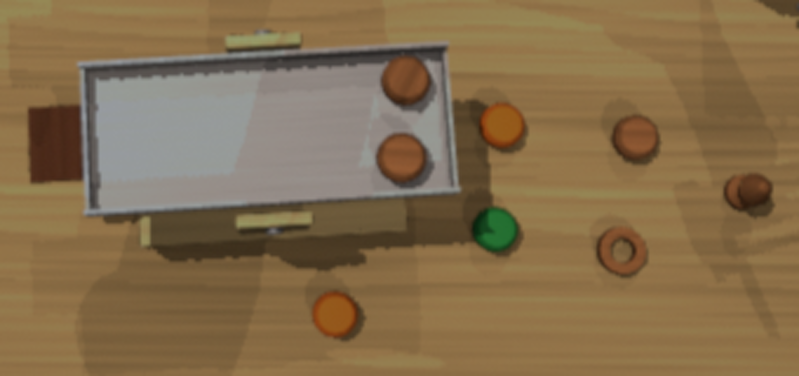

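View pics/crop_sc.png

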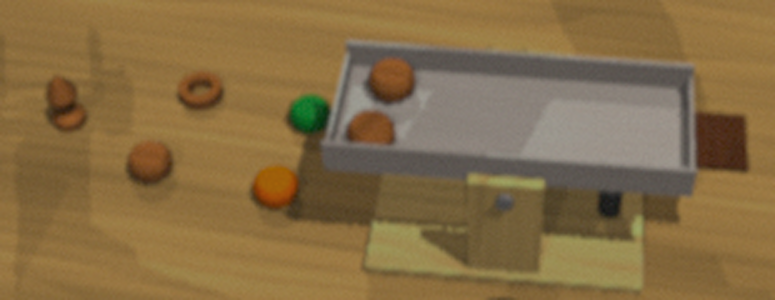

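The loose foot is the brown disc at top (460,248) / scene (190,234), beside the ring (454,296) and finial (509,271). The orange discs at (403,243) and (333,324) and the green one at (400,287) are look-alikes. The brown feet at (363,224) and (361,257) are A and B in the tray. The crop confirms all of this. Next I refine the positions.

```bash
python3 - <<'E'
from h import *
T=cv2.imread('pics/top0.png');S=cv2.imread('pics/scene0.png')
def blob(im,u,v,r=20):
    hsv=cv2.cvtColor(im,cv2.COLOR_BGR2HSV).astype(int);lab=cv2.cvtColor(im,cv2.COLOR_BGR2LAB).astype(int)
    m=((lab[...,1]>143)).astype(np.uint8);mm=np.zeros_like(m);mm[v-r:v+r,u-r:u+r]=m[v-r:v+r,u-r:u+r]
    n,l,st,c=cv2.connectedComponentsWithStats(mm)
    i=1+np.argmax(st[1:,4]);return c[i],st[i]
for n,t,s,z in [('C',(460,248),(190,234),.014),('A',(363,224),(287,201),.139),('B',(361,257),(278,222),.139)]:
    ct,a=blob(T,*t);cs,b=blob(S,*s)
    print(n,ct.round(1),a,cs.round(1),b)
    o1,d1=ray('top',ct);o2,d2=ray('scene',cs)
    A=np.c_[d1,-d2];k=np.linalg.lstsq(A,o2-o1,rcond=None)[0]
    print(' tri',(o1+k[0]*d1).round(4),(o2+k[1]*d2).round(4),'planes',onz('top',ct,z+.003).round(4),onz('scene',cs,z).round(4))
E
```

```text
C [461.  247.5] [454 240  15  15 168] [189.2 232.1] [182 227  15  12 114]
 tri [ 0.5515 -0.3511  0.0209] [ 0.5512 -0.3494  0.0204] planes [ 0.552  -0.3523  0.017 ] [ 0.5458 -0.3525  0.014 ]
A [362.3 222.5] [355 215  16  16 175] [286.7 199.3] [279 194  15  12 131]
 tri [ 0.5774 -0.0939  0.2077] [ 0.5756 -0.0789  0.2057] planes [ 0.589  -0.1013  0.142 ] [ 0.5089 -0.0961  0.139 ]
B [360.7 256. ] [353 248  17  17 221] [278.7 220.9] [271 216  15  11 108]
 tri [ 0.5234 -0.1044  0.0754] [ 0.5252 -0.1159  0.0768] planes [ 0.5162 -0.0972  0.142 ] [ 0.5821 -0.0996  0.139 ]
```

Call:
send_rows:
  targets:
    - {"dx":-0.24,"dy":-0.66}
    - {"dx":-0.24,"dy":-0.66}
    - {"dx":-0.24,"dy":-0.66}
    - {"dx":-0.24,"dy":-0.66}
    - {"dx":-0.24,"dy":-0.66}
    - {"dx":-0.24,"dy":-0.66}
    - {"dx":-0.24,"dy":-0.66}
    - {"dx":-0.24,"dy":-0.66}
  fingers: 1

```text
invalid input
```

Call:
send_rows:
  targets:
    - {"dx":-0.24,"dy":-0.66}
    - {"dx":-0.24,"dy":-0.66}
    - {"dx":-0.24,"dy":-0.66}
    - {"dx":-0.24,"dy":-0.66}
    - {"dx":-0.24,"dy":-0.66}
    - {"dx":-0.24,"dy":-0.66}
    - {"wz":-0.96}
    - {"wz":-0.96}

```text
invalid input
```

Call:
send_rows:
  targets:
    - {"wz":-0.96}
    - {"wz":-0.96}
    - {"wz":-0.96}
    - {"wz":-0.96}
    - {"wz":-0.96}
    - {"wz":-0.96}
    - {"wz":-0.96}
    - {"wz":-0.96}

```text
invalid input
```

Call:
send_rows:
  targets:
    - {"wz":-0.96}
    - {"wz":-0.96}
    - {"wz":-0.96}
    - {"wz":-0.96}
    - {"wz":-0.96}
    - {"wz":-0.96}
    - {"wz":-0.96}
    - {"wz":-0.96}

```text
invalid input
```

Call:
send_rows:
  targets:
    - {"wz":-0.96}
    - {"wz":-0.96}
    - {}
    - {}

```text
invalid input
```

```bash
python3 - <<'E'
from h import *
o=observe();print(o)
cv2.imwrite('pics/w1.png',snapshot('wrist'))
E
```

```text
{'time': 0.15, 'joint_positions': array([69.45535733, 36.04501444,  2.20224115, 86.98048655, -1.5463643 ,
       57.08421604, -1.14624151]), 'joint_velocities': array([ 0.04765518, -0.03946337, -0.01514069, -0.07826269, -0.02104852,
        0.00512624, -0.00777802]), 'joint_efforts': array([ 2.72565216e-03, -5.50088525e+01,  1.14523407e+00, -1.86816680e+01,
       -5.21757617e-02,  2.09774869e-02,  9.73512965e-05]), 'tcp_pos': array([ 0.18749777, -0.62188872,  0.22379781]), 'tcp_rot': array([ 1.79999667e+02,  8.00733589e-02, -7.32247946e+01]), 'force': array([-0.1235581 ,  0.5607531 , -0.25902545]), 'moment': array([ 0.02088811, -0.03302269, -0.0243332 ]), 'width': 0.09366525987072503}
```

View pics/w1.png

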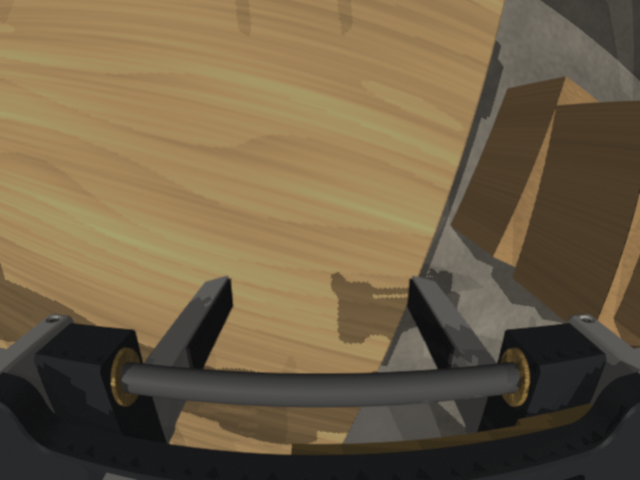

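Every call was refused, probably because each row needs all six keys. I'll test one.

Call:
send_rows:
  targets:
    - {"dx":-0.24,"dy":-0.66,"dz":0,"wx":0,"wy":0,"wz":0}
    - {"dx":-0.24,"dy":-0.66,"dz":0,"wx":0,"wy":0,"wz":0}
    - {"dx":-0.24,"dy":-0.66,"dz":0,"wx":0,"wy":0,"wz":0}
    - {"dx":-0.24,"dy":-0.66,"dz":0,"wx":0,"wy":0,"wz":0}
  fingers: 1

```text
time: 0.53
tcp_pos: [0.2783, -0.5542, 0.2243]
tcp_rot: [-180.0, 0.0, -73.3]
force: [0.3, -0.4, 0.0]
width: 0.0942
```

Call:
send_rows:
  targets:
    - {"dx":-0.24,"dy":-0.66,"dz":0,"wx":0,"wy":0,"wz":0}
    - {"dx":-0.24,"dy":-0.66,"dz":0,"wx":0,"wy":0,"wz":0}
    - {"dx":-0.24,"dy":-0.66,"dz":0,"wx":0,"wy":0,"wz":0}
    - {"dx":-0.24,"dy":-0.66,"dz":0,"wx":0,"wy":0,"wz":0}
    - {"dx":-0.24,"dy":-0.66,"dz":0,"wx":0,"wy":0,"wz":0}
    - {"dx":-0.24,"dy":-0.66,"dz":0,"wx":0,"wy":0,"wz":0}
    - {"dx":-0.24,"dy":-0.66,"dz":0,"wx":0,"wy":0,"wz":0}
    - {"dx":-0.24,"dy":-0.66,"dz":0,"wx":0,"wy":0,"wz":0}

```text
time: 1.2
tcp_pos: [0.4586, -0.4196, 0.2244]
tcp_rot: [180.0, 0.0, -73.2]
force: [0.5, 0.1, -0.1]
width: 0.0939
```

Call:
send_rows:
  targets:
    - {"dx":-0.24,"dy":-0.66,"dz":0,"wx":0,"wy":0,"wz":0}
    - {"dx":-0.24,"dy":-0.66,"dz":0,"wx":0,"wy":0,"wz":0}
    - {"dx":-0.24,"dy":-0.66,"dz":0,"wx":0,"wy":0,"wz":0}
    - {"dx":-0.24,"dy":-0.66,"dz":0,"wx":0,"wy":0,"wz":0}
    - {"dx":0,"dy":0,"dz":0,"wx":0,"wy":0,"wz":-0.96}
    - {"dx":0,"dy":0,"dz":0,"wx":0,"wy":0,"wz":-0.96}
    - {"dx":0,"dy":0,"dz":0,"wx":0,"wy":0,"wz":-0.96}
    - {"dx":0,"dy":0,"dz":0,"wx":0,"wy":0,"wz":-0.96}

```text
time: 1.87
tcp_pos: [0.5478, -0.353, 0.2241]
tcp_rot: [180.0, 0.0, -57.6]
force: [-0.0, -0.9, 0.6]
width: 0.0941
```

Call:
send_rows:
  targets:
    - {"dx":0,"dy":0,"dz":0,"wx":0,"wy":0,"wz":-0.96}
    - {"dx":0,"dy":0,"dz":0,"wx":0,"wy":0,"wz":-0.96}
    - {"dx":0,"dy":0,"dz":0,"wx":0,"wy":0,"wz":-0.96}
    - {"dx":0,"dy":0,"dz":0,"wx":0,"wy":0,"wz":-0.96}
    - {"dx":0,"dy":0,"dz":0,"wx":0,"wy":0,"wz":-0.96}
    - {"dx":0,"dy":0,"dz":0,"wx":0,"wy":0,"wz":-0.96}
    - {"dx":0,"dy":0,"dz":0,"wx":0,"wy":0,"wz":-0.96}
    - {"dx":0,"dy":0,"dz":0,"wx":0,"wy":0,"wz":-0.96}

```text
time: 2.53
tcp_pos: [0.5475, -0.3533, 0.2242]
tcp_rot: [180.0, 0.0, -27.0]
force: [-0.3, -0.5, 0.6]
width: 0.094
```

Call:
send_rows:
  targets:
    - {"dx":0,"dy":0,"dz":0,"wx":0,"wy":0,"wz":-0.96}
    - {"dx":0,"dy":0,"dz":0,"wx":0,"wy":0,"wz":-0.96}
    - {"dx":0,"dy":0,"dz":0,"wx":0,"wy":0,"wz":-0.96}
    - {"dx":0,"dy":0,"dz":0,"wx":0,"wy":0,"wz":-0.96}
    - {"dx":0,"dy":0,"dz":0,"wx":0,"wy":0,"wz":-0.96}
    - {"dx":0,"dy":0,"dz":0,"wx":0,"wy":0,"wz":-0.96}
    - {"dx":0,"dy":0,"dz":0,"wx":0,"wy":0,"wz":-0.96}
    - {"dx":0,"dy":0,"dz":0,"wx":0,"wy":0,"wz":-0.96}

```text
time: 3.2
tcp_pos: [0.5475, -0.3534, 0.2242]
tcp_rot: [-180.0, 0.0, 3.8]
force: [0.5, 0.5, -0.1]
width: 0.0942
```

```bash
python3 - <<'E'
from h import *
o=observe();print(o)
cv2.imwrite('pics/w2.png',snapshot('wrist'))
E
```

```text
{'time': 3.2, 'joint_positions': array([ 41.2252902 ,  37.1222144 , -18.70340365,  86.22777645,
        13.07405961,  58.83481764,  23.01907373]), 'joint_velocities': array([  7.09061062,   1.33836075, -12.34925179,  -0.28074701,
         8.76110558,   1.79693151,  38.50508011]), 'joint_efforts': array([-6.14954755e-01, -5.53747022e+01, -3.21146406e+00, -1.85372758e+01,
       -1.96081088e-01,  1.41863187e-02, -7.07891341e-01]), 'tcp_pos': array([ 0.54751556, -0.35337115,  0.2242071 ]), 'tcp_rot': array([-1.79986963e+02,  2.66795804e-02,  3.75902993e+00]), 'force': array([ 0.491931  ,  0.53269813, -0.05042718]), 'moment': array([-0.04273005, -0.092529  ,  0.02633953]), 'width': 0.09417460840583523}
```

View pics/w2.png

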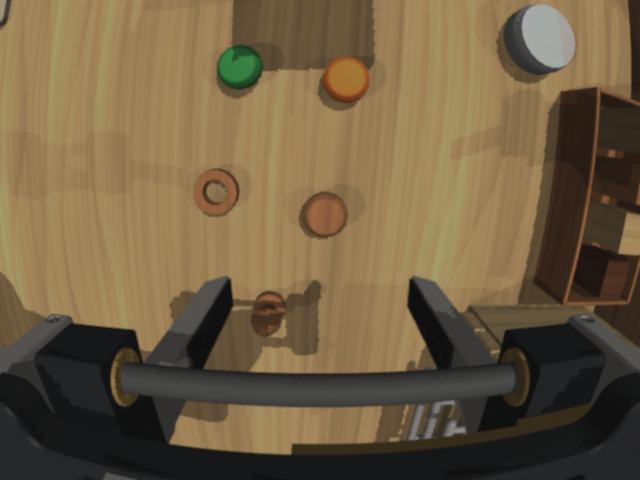

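Wrist view: the brown foot is at (325,214), the ring at (215,191), the finial at (268,312), green at (240,67) and orange at (346,79).

```bash
cat >> h.py <<'E'
def wray(uv,o=None):
    o=o or observe();m=camera_model('wrist');K=np.array(m['mtx']);x=np.array(uv)-K[:2,2];r=np.hypot(*x);th=r/K[0,0]
    d=np.r_[np.sin(th)*x/max(r,1e-9),np.cos(th)];H=np.array(m['hand_eye']);Rm=R.from_euler('xyz',o['tcp_rot'],degrees=True).as_matrix()
    return o['tcp_pos']+Rm@H[:3,3],Rm@H[:3,:3]@d
def wonz(uv,z,o=None):
    a,d=wray(uv,o);return a+d*(z-a[2])/d[2]
E
python3 - <<'E'
from h import *
im=cv2.imread('pics/w2.png');lab=cv2.cvtColor(im,cv2.COLOR_BGR2LAB)
m=np.zeros((480,640),np.uint8);m[180:250,290:360]=(lab[180:250,290:360,1]>143)
n,l,st,c=cv2.connectedComponentsWithStats(m);i=1+np.argmax(st[1:,4]);print(st[i],c[i],wonz(c[i],.020),wonz(c[i],.024))
E
```

```text
[309 199  18  34 430] [317.53255814 215.28837209] [ 0.54701417 -0.35009018  0.02      ] [ 0.54697934 -0.3492608   0.024     ]
```

```bash
python3 - <<'E'
from h import *
im=cv2.imread('pics/w2.png')
c=cv2.resize(im[180:250,280:370],None,fx=8,fy=8,interpolation=cv2.INTER_CUBIC);cv2.imwrite('pics/w2c.png',c)
g=cv2.medianBlur(cv2.cvtColor(im,cv2.COLOR_BGR2HSV)[...,0],3)
print(g[214,290:360]);print(g[180:250,325])
print(wonz((325,214.5),.018))
E
```

```text
[17 17 18 18 17 17 17 17 17 18 18 17 16 13 13 12 12 12 12 12 12 12 12 12
 12 12 12 12 12 12 12 12 12 12 12 12 13 13 13 12 12 13 12 12 12 12 12 12
 12 12 12 12 12 12 12 12 13 15 17 17 18 18 18 17 17 17 17 17 17 17]
[17 17 17 18 18 18 18 18 17 17 17 17 15 13 12 12 12 12 12 12 12 12 12 12
 12 12 12 13 13 12 12 12 12 12 12 12 13 13 12 12 12 12 12 13 13 13 12 12
 12 12 12 12 12 12 13 13 13 15 17 17 17 17 17 17 17 17 17 18 17 17]
[ 0.55446504 -0.34918188  0.018     ]
```

View pics/w2c.png

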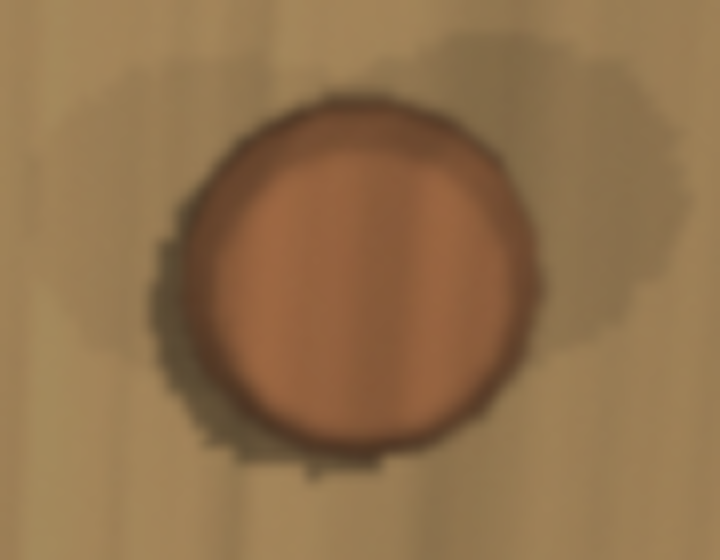

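The foot is at about (0.553, -0.350), with the wrist and top views within 3 mm. I'll go down and grasp it.

Call:
send_rows:
  targets:
    - {"dx":0.14,"dy":-0.08,"dz":0.5,"wx":0,"wy":0,"wz":0}
    - {"dx":0,"dy":0,"dz":0.7,"wx":0,"wy":0,"wz":0}
    - {"dx":0,"dy":0,"dz":0.7,"wx":0,"wy":0,"wz":0}
    - {"dx":0,"dy":0,"dz":0.7,"wx":0,"wy":0,"wz":0}
    - {"dx":0,"dy":0,"dz":0.7,"wx":0,"wy":0,"wz":0}
    - {"dx":0,"dy":0,"dz":0.7,"wx":0,"wy":0,"wz":0}
    - {"dx":0,"dy":0,"dz":0.6,"wx":0,"wy":0,"wz":0}
    - {"dx":0,"dy":0,"dz":0.2,"wx":0,"wy":0,"wz":0}

```text
time: 3.92
tcp_pos: [0.5506, -0.3486, 0.0285]
tcp_rot: [-179.8, 0.3, 3.5]
force: [-0.1, -0.7, -0.1]
width: 0.094
```

Call:
send_rows:
  targets:
    - {"dx":0,"dy":0,"dz":0.1,"wx":0,"wy":0,"wz":0}
    - {"dx":0,"dy":0,"dz":0.1,"wx":0,"wy":0,"wz":0}
    - {"dx":0,"dy":0,"dz":0.03,"wx":0,"wy":0,"wz":0}
    - {"dx":0,"dy":0,"dz":0,"wx":0,"wy":0,"wz":0}

```text
time: 4.25
tcp_pos: [0.5539, -0.3503, 0.0244]
tcp_rot: [179.9, -0.1, 3.6]
force: [0.1, -0.5, 0.6]
width: 0.0938
```

```bash
python3 - <<'E'
from h import *
o=observe();print(o['tcp_pos'],o['tcp_rot'],o['force'])
cv2.imwrite('pics/w3.png',snapshot('wrist'))
E
```

```text
[ 0.55392304 -0.35027485  0.02443086] [ 1.79935843e+02 -9.53542389e-02  3.55580785e+00] [ 0.09911227 -0.47790621  0.61382861]
```

View pics/w3.png

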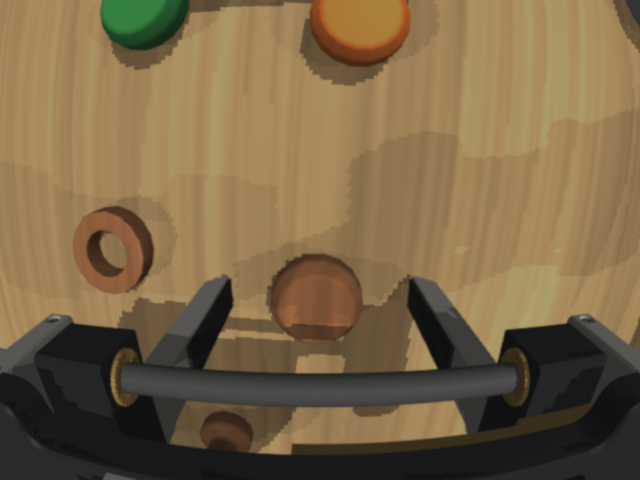

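The foot is centred between the jaws at (317,298). I'll check how well it lines up along the pads.

```bash
python3 - <<'E'
from h import *
print(wonz((317,298),.018),wonz((317,298),.024))
print(observe()['tcp_pos'])
E
```

```text
[ 0.55435862 -0.34715279  0.018     ] [ 0.55421875 -0.34441437  0.024     ]
[ 0.55397184 -0.35028343  0.0245959 ]
```

Call:
send_rows:
  targets:
    - {"dx":0,"dy":-0.05,"dz":0.04,"wx":0,"wy":0,"wz":0}
    - {"dx":0,"dy":0,"dz":0,"wx":0,"wy":0,"wz":0}

```text
time: 4.47
tcp_pos: [0.5534, -0.3476, 0.0224]
tcp_rot: [180.0, -0.1, 3.6]
force: [0.3, -0.2, -0.3]
width: 0.0941
```

Call:
send_rows:
  targets:
    - {"dx":0,"dy":0,"dz":0,"wx":0,"wy":0,"wz":0}
    - {"dx":0,"dy":0,"dz":0,"wx":0,"wy":0,"wz":0}
    - {"dx":0,"dy":0,"dz":0,"wx":0,"wy":0,"wz":0}
    - {"dx":0,"dy":0,"dz":0,"wx":0,"wy":0,"wz":0}
    - {"dx":0,"dy":0,"dz":0,"wx":0,"wy":0,"wz":0}
    - {"dx":0,"dy":0,"dz":0,"wx":0,"wy":0,"wz":0}
    - {"dx":0,"dy":0,"dz":0,"wx":0,"wy":0,"wz":0}
    - {"dx":0,"dy":0,"dz":0,"wx":0,"wy":0,"wz":0}
  fingers: 0.4
  squeeze: 12

```text
time: 5.13
tcp_pos: [0.553, -0.3478, 0.0216]
tcp_rot: [-180.0, 0.0, 3.6]
force: [-1.0, 0.2, 0.8]
width: 0.0451
```

```bash
python3 - <<'E'
from h import *
o=observe();print(o['tcp_pos'],o['width'],o['force'])
cv2.imwrite('pics/w4.png',snapshot('wrist'))
E
```

```text
[ 0.55295583 -0.34784218  0.02164564] 0.04513786139044515 [-1.00734403  0.19167975  0.75674269]
```

View pics/w4.png

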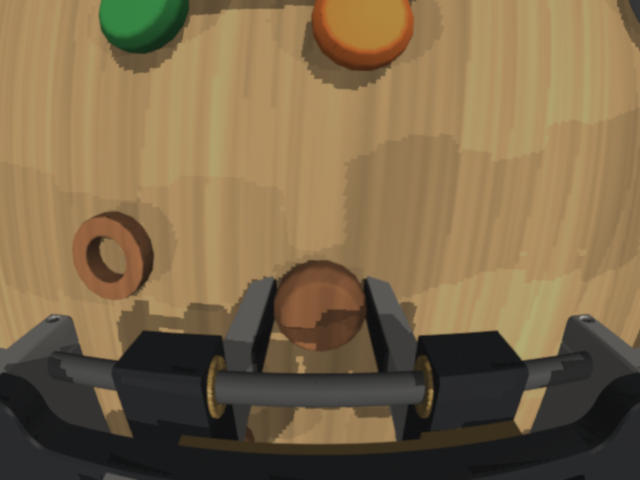

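Foot gripped at 45 mm opening. Next: lift, carry, and look.

Call:
send_rows:
  targets:
    - {"dx":0,"dy":0,"dz":-0.2,"wx":0,"wy":0,"wz":0}
    - {"dx":0,"dy":0,"dz":-0.5,"wx":0,"wy":0,"wz":0}
    - {"dx":0,"dy":0,"dz":-0.7,"wx":0,"wy":0,"wz":0}
    - {"dx":0,"dy":0,"dz":-0.8,"wx":0,"wy":0,"wz":0}
    - {"dx":0,"dy":0,"dz":-0.8,"wx":0,"wy":0,"wz":0}
    - {"dx":0,"dy":0,"dz":-0.8,"wx":0,"wy":0,"wz":0}
    - {"dx":0,"dy":0,"dz":-0.7,"wx":0,"wy":0,"wz":0}
    - {"dx":0,"dy":0,"dz":-0.5,"wx":0,"wy":0,"wz":0}
  fingers: 0.3

```text
time: 5.85
tcp_pos: [0.5538, -0.3481, 0.2255]
tcp_rot: [179.9, -0.2, 3.6]
force: [0.1, -0.1, 0.2]
width: 0.0453
```

Call:
send_rows:
  targets:
    - {"dx":0.05,"dy":-0.3,"dz":0,"wx":0,"wy":0,"wz":0}
    - {"dx":0.05,"dy":-0.6,"dz":0,"wx":0,"wy":0,"wz":0}
    - {"dx":0.05,"dy":-0.7,"dz":0,"wx":0,"wy":0,"wz":0}
    - {"dx":0.05,"dy":-0.7,"dz":0,"wx":0,"wy":0,"wz":0}
    - {"dx":0.05,"dy":-0.7,"dz":0,"wx":0,"wy":0,"wz":0}
    - {"dx":0.05,"dy":-0.7,"dz":0,"wx":0,"wy":0,"wz":0}
    - {"dx":0,"dy":-0.7,"dz":0,"wx":0,"wy":0,"wz":0}
    - {"dx":0,"dy":-0.7,"dz":0,"wx":0,"wy":0,"wz":0}

```text
time: 6.52
tcp_pos: [0.5512, -0.1411, 0.2208]
tcp_rot: [-179.9, 0.1, 3.6]
force: [-0.6, 0.3, -1.1]
width: 0.0454
```

Call:
send_rows:
  targets:
    - {"dx":0,"dy":-0.7,"dz":0,"wx":0,"wy":0,"wz":0}
    - {"dx":0,"dy":-0.7,"dz":0,"wx":0,"wy":0,"wz":0}
    - {"dx":0,"dy":-0.6,"dz":0,"wx":0,"wy":0,"wz":0}
    - {"dx":0,"dy":-0.5,"dz":0,"wx":0,"wy":0,"wz":0}
    - {"dx":0,"dy":-0.3,"dz":0,"wx":0,"wy":0,"wz":0}
    - {"dx":0,"dy":0,"dz":0,"wx":0,"wy":0,"wz":0}
    - {"dx":0,"dy":0,"dz":0,"wx":0,"wy":0,"wz":0}
    - {"dx":0,"dy":0,"dz":0,"wx":0,"wy":0,"wz":0}

```text
time: 7.18
tcp_pos: [0.5451, -0.0334, 0.2213]
tcp_rot: [179.9, 0.0, 3.5]
force: [0.2, -0.2, -0.7]
width: 0.0454
```

```bash
python3 - <<'E'
from h import *
o=observe();print(o['tcp_pos'],o['width'],o['force'])
cv2.imwrite('pics/w5.png',snapshot('wrist'));cv2.imwrite('pics/s5.png',snapshot('scene'))
E
```

```text
[ 0.5451057  -0.03337854  0.2213412 ] 0.0453984426027169 [ 0.19475931 -0.18483913 -0.67528419]
```

View pics/w5.png

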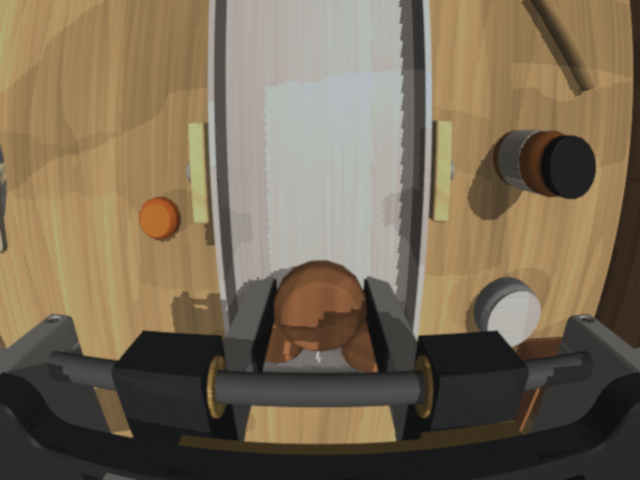

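View pics/s5.png

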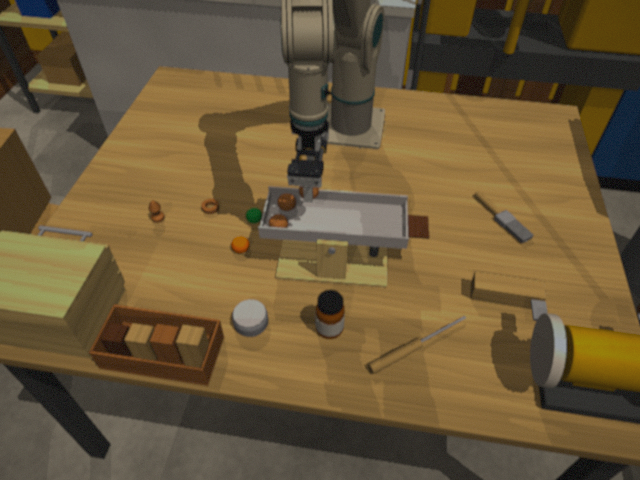

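Foot held and centred between the tray walls, with A and B symmetric behind it at (283,345) and (360,350). Lowering now.

Call:
send_rows:
  targets:
    - {"dx":0,"dy":0,"dz":0.2,"wx":0,"wy":0,"wz":0}
    - {"dx":0,"dy":0,"dz":0.35,"wx":0,"wy":0,"wz":0}
    - {"dx":0,"dy":0,"dz":0.4,"wx":0,"wy":0,"wz":0}
    - {"dx":0,"dy":0,"dz":0.35,"wx":0,"wy":0,"wz":0}
    - {"dx":0,"dy":0,"dz":0.25,"wx":0,"wy":0,"wz":0}
    - {"dx":0,"dy":0,"dz":0.15,"wx":0,"wy":0,"wz":0}
    - {"dx":0,"dy":0,"dz":0.06,"wx":0,"wy":0,"wz":0}
    - {"dx":0,"dy":0,"dz":0,"wx":0,"wy":0,"wz":0}

```text
time: 7.95
tcp_pos: [0.5452, -0.0319, 0.1509]
tcp_rot: [-180.0, 0.0, 3.6]
force: [0.1, -0.2, -0.2]
width: 0.0451
```

Call:
send_rows:
  targets:
    - {"dx":0,"dy":0,"dz":0.02,"wx":0,"wy":0,"wz":0}
    - {"dx":0,"dy":0,"dz":0,"wx":0,"wy":0,"wz":0}
    - {"dx":0,"dy":0,"dz":0,"wx":0,"wy":0,"wz":0}

```text
time: 8.2
tcp_pos: [0.5457, -0.0317, 0.1511]
tcp_rot: [180.0, -0.1, 3.6]
force: [-0.6, 0.2, -1.6]
width: 0.0454
```

Call:
send_rows:
  targets:
    - {"dx":0,"dy":0,"dz":0.03,"wx":0,"wy":0,"wz":0}
    - {"dx":0,"dy":0,"dz":0,"wx":0,"wy":0,"wz":0}
    - {"dx":0,"dy":0,"dz":0,"wx":0,"wy":0,"wz":0}

```text
time: 8.45
tcp_pos: [0.5453, -0.0317, 0.1494]
tcp_rot: [180.0, -0.0, 3.6]
force: [0.4, 0.1, -1.6]
width: 0.0455
```

Call:
send_rows:
  targets:
    - {"dx":0,"dy":0,"dz":0.02,"wx":0,"wy":0,"wz":0}
    - {"dx":0,"dy":0,"dz":0,"wx":0,"wy":0,"wz":0}
    - {"dx":0,"dy":0,"dz":0,"wx":0,"wy":0,"wz":0}

```text
time: 8.7
tcp_pos: [0.5453, -0.0317, 0.1485]
tcp_rot: [-180.0, 0.0, 3.6]
force: [-0.7, -0.1, -1.5]
width: 0.0451
```

Call:
send_rows:
  targets:
    - {"dx":0,"dy":0,"dz":0.02,"wx":0,"wy":0,"wz":0}
    - {"dx":0,"dy":0,"dz":0,"wx":0,"wy":0,"wz":0}
    - {"dx":0,"dy":0,"dz":0,"wx":0,"wy":0,"wz":0}

```text
time: 8.95
tcp_pos: [0.5452, -0.0317, 0.1476]
tcp_rot: [180.0, 0.0, 3.6]
force: [-0.0, 0.5, -0.8]
width: 0.0451
```

Call:
send_rows:
  targets:
    - {"dx":0,"dy":0,"dz":0.02,"wx":0,"wy":0,"wz":0}
    - {"dx":0,"dy":0,"dz":0,"wx":0,"wy":0,"wz":0}
    - {"dx":0,"dy":0,"dz":0,"wx":0,"wy":0,"wz":0}

```text
time: 9.2
tcp_pos: [0.5452, -0.0317, 0.1468]
tcp_rot: [180.0, 0.0, 3.6]
force: [-0.8, 0.7, -0.8]
width: 0.0451
```

Call:
send_rows:
  targets:
    - {"dx":0,"dy":0,"dz":0.015,"wx":0,"wy":0,"wz":0}
    - {"dx":0,"dy":0,"dz":0,"wx":0,"wy":0,"wz":0}
    - {"dx":0,"dy":0,"dz":0,"wx":0,"wy":0,"wz":0}

```text
time: 9.45
tcp_pos: [0.5453, -0.0317, 0.1465]
tcp_rot: [180.0, -0.0, 3.6]
force: [-0.5, 1.0, 2.0]
width: 0.0451
```

```bash
python3 - <<'E'
from h import *
o=observe();print(o['tcp_pos'],o['width'],o['force'])
cv2.imwrite('pics/w6.png',snapshot('wrist'))
E
```

```text
[ 0.54533715 -0.03167575  0.1464806 ] 0.04510185302032225 [-0.48174173  0.98101144  2.00468537]
```

View pics/w6.png

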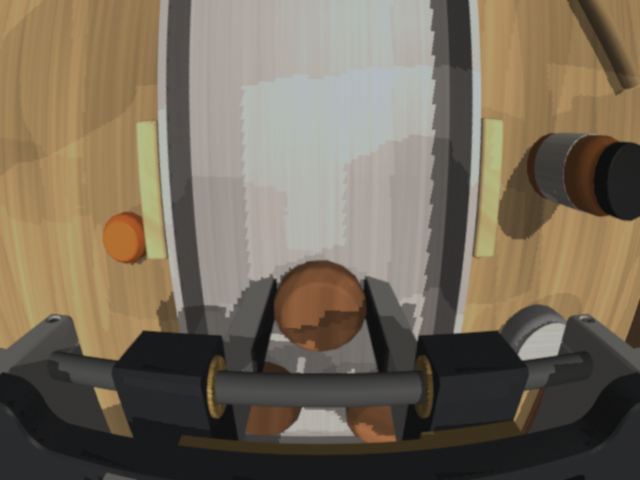

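There is about 2.5 N of contact, so the foot stands on the floor with clear gaps to A and B. I'll release and lift.

Call:
send_rows:
  targets:
    - {"dx":0,"dy":0,"dz":0,"wx":0,"wy":0,"wz":0}
    - {"dx":0,"dy":0,"dz":0,"wx":0,"wy":0,"wz":0}
    - {"dx":0,"dy":0,"dz":0,"wx":0,"wy":0,"wz":0}
    - {"dx":0,"dy":0,"dz":0,"wx":0,"wy":0,"wz":0}
    - {"dx":0,"dy":0,"dz":0,"wx":0,"wy":0,"wz":0}
  fingers: 0.68

```text
time: 9.92
tcp_pos: [0.5453, -0.0317, 0.1462]
tcp_rot: [-180.0, -0.0, 3.6]
force: [-0.1, 0.2, 0.6]
width: 0.0636
```

Call:
send_rows:
  targets:
    - {"dx":0,"dy":0,"dz":-0.1,"wx":0,"wy":0,"wz":0}
    - {"dx":0,"dy":0,"dz":-0.2,"wx":0,"wy":0,"wz":0}
    - {"dx":0,"dy":0,"dz":-0.4,"wx":0,"wy":0,"wz":0}
    - {"dx":0,"dy":0,"dz":-0.5,"wx":0,"wy":0,"wz":0}
    - {"dx":0,"dy":0,"dz":-0.4,"wx":0,"wy":0,"wz":0}
    - {"dx":0,"dy":0,"dz":-0.2,"wx":0,"wy":0,"wz":0}

```text
time: 10.42
tcp_pos: [0.5465, -0.0315, 0.221]
tcp_rot: [180.0, -0.2, 3.6]
force: [0.5, -0.6, -1.0]
width: 0.0643
```

```bash
python3 - <<'E'
from h import *
o=observe();print(o['tcp_pos'],o['width'],o['force'])
cv2.imwrite('pics/w7.png',snapshot('wrist'))
# hinge/cheeks from earlier wrist picture w6 can't (pose noise); use this one
E
```

```text
[ 0.54649488 -0.03152452  0.22097733] 0.06425421120274717 [ 0.53459063 -0.61247263 -0.98875188]
```

View pics/w7.png

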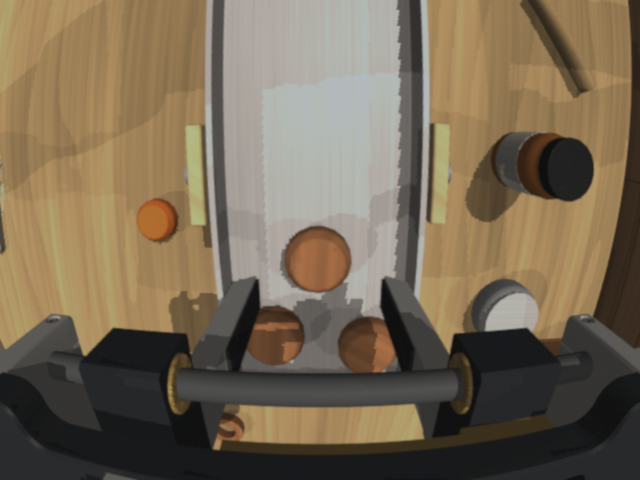

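All three stand separately: C at (318,260), A and B at (367,345) and (275,335). I'll close the fingers and move over the tab.

Call:
send_rows:
  targets:
    - {"dx":0,"dy":-0.3,"dz":0,"wx":0,"wy":0,"wz":0}
    - {"dx":0,"dy":-0.6,"dz":0,"wx":0,"wy":0,"wz":0}
    - {"dx":0,"dy":-0.7,"dz":0,"wx":0,"wy":0,"wz":0}
    - {"dx":0,"dy":-0.7,"dz":0,"wx":0,"wy":0,"wz":0}
    - {"dx":-0.1,"dy":-0.7,"dz":0,"wx":0,"wy":0,"wz":0}
    - {"dx":0,"dy":-0.7,"dz":0,"wx":0,"wy":0,"wz":0}
    - {"dx":0,"dy":-0.7,"dz":0,"wx":0,"wy":0,"wz":0}
    - {"dx":0,"dy":-0.7,"dz":0,"wx":0,"wy":0,"wz":0}
  fingers: 0

```text
time: 11.13
tcp_pos: [0.527, 0.1737, 0.2171]
tcp_rot: [180.0, 0.1, 3.6]
force: [0.2, 0.6, 0.8]
width: 0.0139
```

Call:
send_rows:
  targets:
    - {"dx":0,"dy":-0.6,"dz":0,"wx":0,"wy":0,"wz":0}
    - {"dx":0,"dy":-0.5,"dz":0,"wx":0,"wy":0,"wz":0}
    - {"dx":0,"dy":-0.3,"dz":0,"wx":0,"wy":0,"wz":0}
    - {"dx":0,"dy":0,"dz":0,"wx":0,"wy":0,"wz":0}
    - {"dx":0,"dy":0,"dz":0,"wx":0,"wy":0,"wz":0}
    - {"dx":0,"dy":0,"dz":0,"wx":0,"wy":0,"wz":0}

```text
time: 11.63
tcp_pos: [0.525, 0.2258, 0.2177]
tcp_rot: [179.9, 0.1, 3.5]
force: [-0.2, 0.4, -1.1]
width: 0.0002
```

```bash
python3 - <<'E'
from h import *
o=observe();print(o['tcp_pos'],o['width'],o['force'])
cv2.imwrite('pics/w8.png',snapshot('wrist'));cv2.imwrite('pics/s8.png',snapshot('scene'));cv2.imwrite('pics/t8.png',snapshot('top'))
E
```

```text
[0.52504502 0.22578677 0.21774912] 0.00020575665357759311 [-0.16956806  0.40213354 -1.07777446]
```

View pics/w8.png

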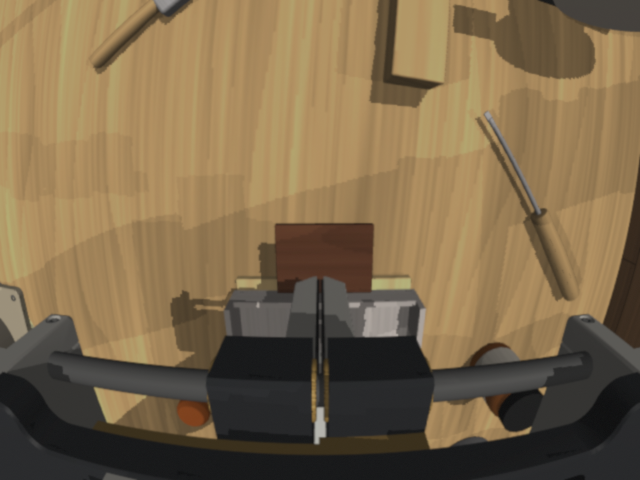

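View pics/s8.png

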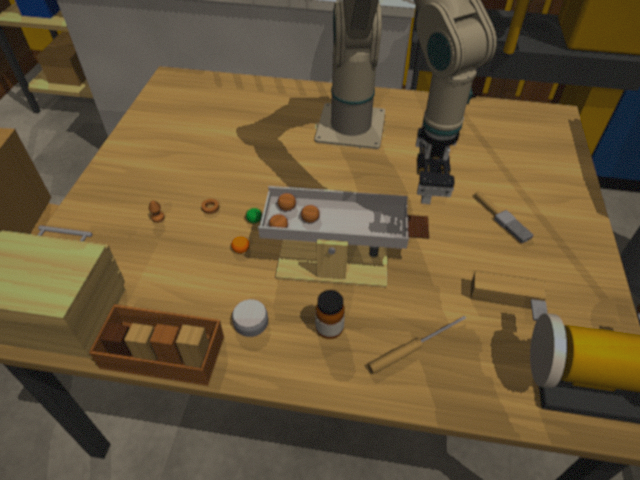

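View pics/t8.png

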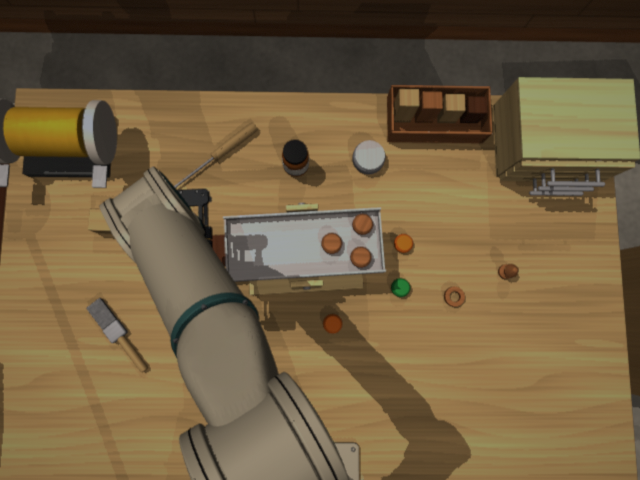

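```bash
python3 - <<'E'
from h import *
for uv in [(275,224),(373,224),(277,291),(372,291)]: print(wonz(uv,.126).round(4))
print(wonz((230,290),.142).round(4),wonz((417,290),.142).round(4))
E
```

```text
[0.4949 0.2444 0.126 ]
[0.5635 0.2486 0.126 ]
[0.4977 0.1936 0.126 ]
[0.568  0.1978 0.126 ]
[0.4657 0.1989 0.142 ] [0.5975 0.2066 0.142 ]
```

Call:
send_rows:
  targets:
    - {"dx":0.08,"dy":-0.08,"dz":0.2,"wx":0,"wy":0,"wz":0}
    - {"dx":0,"dy":0,"dz":0.4,"wx":0,"wy":0,"wz":0}
    - {"dx":0,"dy":0,"dz":0.4,"wx":0,"wy":0,"wz":0}
    - {"dx":0,"dy":0,"dz":0.3,"wx":0,"wy":0,"wz":0}
    - {"dx":0,"dy":0,"dz":0.2,"wx":0,"wy":0,"wz":0}
    - {"dx":0,"dy":0,"dz":0.1,"wx":0,"wy":0,"wz":0}
    - {"dx":0,"dy":0,"dz":0,"wx":0,"wy":0,"wz":0}
    - {"dx":0,"dy":0,"dz":0,"wx":0,"wy":0,"wz":0}

```text
time: 12.45
tcp_pos: [0.5284, 0.231, 0.1545]
tcp_rot: [-180.0, -0.0, 3.6]
force: [-0.4, 0.1, 0.6]
width: 0.0006
```

Call:
send_rows:
  targets:
    - {"dx":0,"dy":0,"dz":0,"wx":0,"wy":0,"wz":0}
    - {"dx":0,"dy":0,"dz":0,"wx":0,"wy":0,"wz":0}

```text
time: 12.62
tcp_pos: [0.5286, 0.2312, 0.155]
tcp_rot: [-180.0, -0.1, 3.6]
force: [-0.2, 0.3, -0.0]
width: 0.0005
```

Call:
send_rows:
  targets:
    - {"dx":0,"dy":0,"dz":0.03,"wx":0,"wy":0,"wz":0}
    - {"dx":0,"dy":0,"dz":0.03,"wx":0,"wy":0,"wz":0}
    - {"dx":0,"dy":0,"dz":0.03,"wx":0,"wy":0,"wz":0}
    - {"dx":0,"dy":0,"dz":0.03,"wx":0,"wy":0,"wz":0}
    - {"dx":0,"dy":0,"dz":0.03,"wx":0,"wy":0,"wz":0}
    - {"dx":0,"dy":0,"dz":0.03,"wx":0,"wy":0,"wz":0}
    - {"dx":0,"dy":0,"dz":0.03,"wx":0,"wy":0,"wz":0}
    - {"dx":0,"dy":0,"dz":0.03,"wx":0,"wy":0,"wz":0}

```text
time: 13.28
tcp_pos: [0.5281, 0.231, 0.1447]
tcp_rot: [180.0, -0.0, 3.6]
force: [-0.6, -0.8, 2.6]
width: 0.0004
```

Call:
send_rows:
  targets:
    - {"dx":0,"dy":0,"dz":0.03,"wx":0,"wy":0,"wz":0}
    - {"dx":0,"dy":0,"dz":0.03,"wx":0,"wy":0,"wz":0}
    - {"dx":0,"dy":0,"dz":0.03,"wx":0,"wy":0,"wz":0}
    - {"dx":0,"dy":0,"dz":0.03,"wx":0,"wy":0,"wz":0}

```text
time: 13.62
tcp_pos: [0.5281, 0.2311, 0.14]
tcp_rot: [-180.0, -0.0, 3.6]
force: [-0.5, -0.8, 3.8]
width: 0.0006
```

Call:
send_rows:
  targets:
    - {"dx":0,"dy":0,"dz":0.035,"wx":0,"wy":0,"wz":0}
    - {"dx":0,"dy":0,"dz":0.035,"wx":0,"wy":0,"wz":0}
    - {"dx":0,"dy":0,"dz":0.035,"wx":0,"wy":0,"wz":0}
    - {"dx":0,"dy":0,"dz":0.035,"wx":0,"wy":0,"wz":0}
    - {"dx":0,"dy":0,"dz":0.035,"wx":0,"wy":0,"wz":0}
    - {"dx":0,"dy":0,"dz":0.035,"wx":0,"wy":0,"wz":0}
    - {"dx":0,"dy":0,"dz":0.035,"wx":0,"wy":0,"wz":0}
    - {"dx":0,"dy":0,"dz":0.035,"wx":0,"wy":0,"wz":0}

```text
time: 14.28
tcp_pos: [0.5281, 0.2308, 0.1285]
tcp_rot: [180.0, 0.0, 3.6]
force: [-1.0, -0.3, 3.7]
width: 0.0008
```

Call:
send_rows:
  targets:
    - {"dx":0,"dy":0.005,"dz":0.035,"wx":0,"wy":0,"wz":0}
    - {"dx":0,"dy":0.005,"dz":0.035,"wx":0,"wy":0,"wz":0}
    - {"dx":0,"dy":0.005,"dz":0.035,"wx":0,"wy":0,"wz":0}
    - {"dx":0,"dy":0.005,"dz":0.035,"wx":0,"wy":0,"wz":0}
    - {"dx":0,"dy":0.005,"dz":0.035,"wx":0,"wy":0,"wz":0}
    - {"dx":0,"dy":0.005,"dz":0.035,"wx":0,"wy":0,"wz":0}
    - {"dx":0,"dy":0.005,"dz":0.035,"wx":0,"wy":0,"wz":0}
    - {"dx":0,"dy":0.005,"dz":0.035,"wx":0,"wy":0,"wz":0}

```text
time: 14.95
tcp_pos: [0.5282, 0.2298, 0.1174]
tcp_rot: [-180.0, -0.0, 3.6]
force: [-1.7, 1.3, 4.0]
width: 0.0007
```

Call:
send_rows:
  targets:
    - {"dx":0,"dy":0.006,"dz":0.035,"wx":0,"wy":0,"wz":0}
    - {"dx":0,"dy":0.006,"dz":0.035,"wx":0,"wy":0,"wz":0}
    - {"dx":0,"dy":0.006,"dz":0.035,"wx":0,"wy":0,"wz":0}
    - {"dx":0,"dy":0.006,"dz":0.035,"wx":0,"wy":0,"wz":0}
    - {"dx":0,"dy":0.006,"dz":0.035,"wx":0,"wy":0,"wz":0}
    - {"dx":0,"dy":0.006,"dz":0.035,"wx":0,"wy":0,"wz":0}
    - {"dx":0,"dy":0.006,"dz":0.035,"wx":0,"wy":0,"wz":0}
    - {"dx":0,"dy":0.006,"dz":0.035,"wx":0,"wy":0,"wz":0}

```text
time: 15.62
tcp_pos: [0.5283, 0.228, 0.1062]
tcp_rot: [-180.0, -0.0, 3.6]
force: [-1.2, 3.6, 3.9]
width: 0.0005
```

```bash
python3 - <<'E'
from h import *
cv2.imwrite('pics/s9.png',cv2.resize(snapshot('scene')[150:300,220:460],None,fx=3,fy=3))
E
```

```text
(no output)
```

View pics/s9.png

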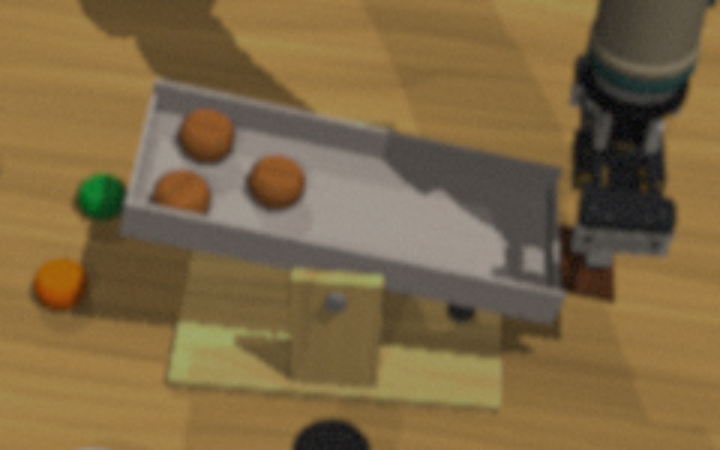

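Tilt is about 0.19 rad and nothing has slid yet. I'll keep pressing slowly.

Call:
send_rows:
  targets:
    - {"dx":0,"dy":0.003,"dz":0.03,"wx":0,"wy":0,"wz":0}
    - {"dx":0,"dy":0.003,"dz":0.03,"wx":0,"wy":0,"wz":0}
    - {"dx":0,"dy":0.003,"dz":0.03,"wx":0,"wy":0,"wz":0}
    - {"dx":0,"dy":0.003,"dz":0.03,"wx":0,"wy":0,"wz":0}
    - {"dx":0,"dy":0.003,"dz":0.03,"wx":0,"wy":0,"wz":0}
    - {"dx":0,"dy":0.003,"dz":0.03,"wx":0,"wy":0,"wz":0}
    - {"dx":0,"dy":0.003,"dz":0.03,"wx":0,"wy":0,"wz":0}
    - {"dx":0,"dy":0.003,"dz":0.03,"wx":0,"wy":0,"wz":0}

```text
time: 16.33
tcp_pos: [0.5284, 0.2262, 0.0966]
tcp_rot: [180.0, -0.0, 3.6]
force: [-0.4, 2.9, 3.7]
width: 0.0004
```

Call:
send_rows:
  targets:
    - {"dx":0,"dy":0.004,"dz":0.025,"wx":0,"wy":0,"wz":0}
    - {"dx":0,"dy":0.004,"dz":0.025,"wx":0,"wy":0,"wz":0}
    - {"dx":0,"dy":0.004,"dz":0.025,"wx":0,"wy":0,"wz":0}
    - {"dx":0,"dy":0.004,"dz":0.025,"wx":0,"wy":0,"wz":0}

```text
time: 16.67
tcp_pos: [0.5285, 0.2254, 0.0926]
tcp_rot: [180.0, 0.0, 3.6]
force: [-0.7, 2.1, 5.5]
width: 0.0004
```

Call:
send_rows:
  targets:
    - {"dx":0,"dy":0.004,"dz":0.02,"wx":0,"wy":0,"wz":0}
    - {"dx":0,"dy":0.004,"dz":0.02,"wx":0,"wy":0,"wz":0}
    - {"dx":0,"dy":0,"dz":0,"wx":0,"wy":0,"wz":0}

```text
time: 16.92
tcp_pos: [0.5285, 0.225, 0.0909]
tcp_rot: [180.0, 0.0, 3.6]
force: [-0.6, 2.1, 5.3]
width: 0.0002
```

Call:
send_rows:
  targets:
    - {"dx":0,"dy":0.004,"dz":0.02,"wx":0,"wy":0,"wz":0}
    - {"dx":0,"dy":0.004,"dz":0.02,"wx":0,"wy":0,"wz":0}
    - {"dx":0,"dy":0,"dz":0,"wx":0,"wy":0,"wz":0}

```text
time: 17.17
tcp_pos: [0.5285, 0.2247, 0.0893]
tcp_rot: [180.0, 0.0, 3.6]
force: [0.4, 1.4, 3.2]
width: 0.0009
```

```bash
python3 - <<'E'
from h import *
cv2.imwrite('pics/s10.png',cv2.resize(snapshot('scene')[150:300,220:460],None,fx=3,fy=3))
E
```

```text
(no output)
```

View pics/s10.png

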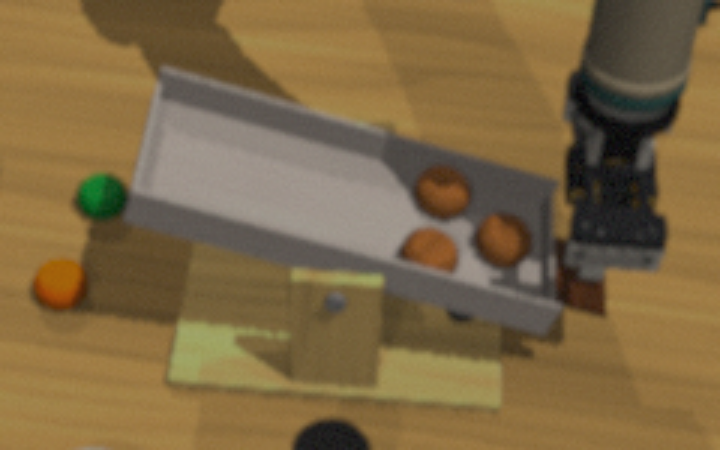

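All three feet are sliding together. The stop hasn't been felt yet, so I continue in small steps.

Call:
send_rows:
  targets:
    - {"dx":0,"dy":0.005,"dz":0.02,"wx":0,"wy":0,"wz":0}
    - {"dx":0,"dy":0.005,"dz":0.02,"wx":0,"wy":0,"wz":0}
    - {"dx":0,"dy":0,"dz":0,"wx":0,"wy":0,"wz":0}

```text
time: 17.47
tcp_pos: [0.5285, 0.2243, 0.0877]
tcp_rot: [180.0, 0.0, 3.6]
force: [-0.2, -0.4, 2.7]
width: 0.0007
```

Call:
send_rows:
  targets:
    - {"dx":0,"dy":0.005,"dz":0.02,"wx":0,"wy":0,"wz":0}
    - {"dx":0,"dy":0.005,"dz":0.02,"wx":0,"wy":0,"wz":0}
    - {"dx":0,"dy":0,"dz":0,"wx":0,"wy":0,"wz":0}

```text
time: 17.72
tcp_pos: [0.5285, 0.2239, 0.0861]
tcp_rot: [180.0, 0.0, 3.6]
force: [0.2, -0.0, 3.7]
width: 0.0003
```

Call:
send_rows:
  targets:
    - {"dx":0,"dy":0.005,"dz":0.02,"wx":0,"wy":0,"wz":0}
    - {"dx":0,"dy":0.005,"dz":0.02,"wx":0,"wy":0,"wz":0}
    - {"dx":0,"dy":0,"dz":0,"wx":0,"wy":0,"wz":0}

```text
time: 17.97
tcp_pos: [0.5285, 0.2235, 0.0845]
tcp_rot: [180.0, 0.0, 3.6]
force: [0.9, -0.2, 3.5]
width: 0.0004
```

Call:
send_rows:
  targets:
    - {"dx":0,"dy":0.005,"dz":0.02,"wx":0,"wy":0,"wz":0}
    - {"dx":0,"dy":0.005,"dz":0.02,"wx":0,"wy":0,"wz":0}
    - {"dx":0,"dy":0,"dz":0,"wx":0,"wy":0,"wz":0}

```text
time: 18.22
tcp_pos: [0.5286, 0.2231, 0.083]
tcp_rot: [180.0, 0.0, 3.6]
force: [-0.5, -0.6, 4.5]
width: 0.0007
```

Call:
send_rows:
  targets:
    - {"dx":0,"dy":0.005,"dz":0.02,"wx":0,"wy":0,"wz":0}
    - {"dx":0,"dy":0.005,"dz":0.02,"wx":0,"wy":0,"wz":0}
    - {"dx":0,"dy":0,"dz":0,"wx":0,"wy":0,"wz":0}

```text
time: 18.47
tcp_pos: [0.5286, 0.223, 0.0813]
tcp_rot: [180.0, 0.0, 3.6]
force: [-1.2, -2.2, 3.8]
width: 0.0005
```

Call:
send_rows:
  targets:
    - {"dx":0,"dy":0.005,"dz":0.02,"wx":0,"wy":0,"wz":0}
    - {"dx":0,"dy":0.005,"dz":0.02,"wx":0,"wy":0,"wz":0}
    - {"dx":0,"dy":0,"dz":0,"wx":0,"wy":0,"wz":0}

```text
time: 18.72
tcp_pos: [0.5286, 0.2228, 0.0798]
tcp_rot: [-180.0, -0.0, 3.6]
force: [0.9, -1.3, 3.8]
width: 0.0003
```

Call:
send_rows:
  targets:
    - {"dx":0,"dy":0.005,"dz":0.02,"wx":0,"wy":0,"wz":0}
    - {"dx":0,"dy":0.005,"dz":0.02,"wx":0,"wy":0,"wz":0}
    - {"dx":0,"dy":0,"dz":0,"wx":0,"wy":0,"wz":0}

```text
time: 18.97
tcp_pos: [0.5286, 0.2224, 0.0782]
tcp_rot: [180.0, -0.0, 3.6]
force: [0.0, -0.0, 4.4]
width: 0.0003
```

Call:
send_rows:
  targets:
    - {"dx":0,"dy":0.006,"dz":0.02,"wx":0,"wy":0,"wz":0}
    - {"dx":0,"dy":0.006,"dz":0.02,"wx":0,"wy":0,"wz":0}
    - {"dx":0,"dy":0,"dz":0,"wx":0,"wy":0,"wz":0}

```text
time: 19.22
tcp_pos: [0.5286, 0.2219, 0.0765]
tcp_rot: [-180.0, -0.0, 3.6]
force: [0.8, -2.1, 4.1]
width: 0.0005
```

Call:
send_rows:
  targets:
    - {"dx":0,"dy":0.006,"dz":0.02,"wx":0,"wy":0,"wz":0}
    - {"dx":0,"dy":0.006,"dz":0.02,"wx":0,"wy":0,"wz":0}
    - {"dx":0,"dy":0,"dz":0,"wx":0,"wy":0,"wz":0}

```text
time: 19.47
tcp_pos: [0.5287, 0.2214, 0.075]
tcp_rot: [-180.0, -0.0, 3.6]
force: [0.8, -1.7, 3.3]
width: 0.0006
```

Call:
send_rows:
  targets:
    - {"dx":0,"dy":0.006,"dz":0.02,"wx":0,"wy":0,"wz":0}
    - {"dx":0,"dy":0.006,"dz":0.02,"wx":0,"wy":0,"wz":0}
    - {"dx":0,"dy":0,"dz":0,"wx":0,"wy":0,"wz":0}

```text
time: 19.72
tcp_pos: [0.5287, 0.2209, 0.0734]
tcp_rot: [180.0, -0.0, 3.6]
force: [0.1, -1.7, 6.1]
width: 0.0004
```

Call:
send_rows:
  targets:
    - {"dx":0,"dy":0.004,"dz":0.015,"wx":0,"wy":0,"wz":0}
    - {"dx":0,"dy":0,"dz":0,"wx":0,"wy":0,"wz":0}
    - {"dx":0,"dy":0,"dz":0,"wx":0,"wy":0,"wz":0}

```text
time: 19.97
tcp_pos: [0.5287, 0.2208, 0.0729]
tcp_rot: [-180.0, -0.0, 3.6]
force: [0.7, -1.0, 4.9]
width: 0.0005
```

Call:
send_rows:
  targets:
    - {"dx":0,"dy":0,"dz":0,"wx":0,"wy":0,"wz":0}

```text
time: 20.05
tcp_pos: [0.5287, 0.2208, 0.0729]
tcp_rot: [-180.0, -0.0, 3.6]
force: [-0.4, -1.8, 4.5]
width: 0.0004
```

```bash
python3 - <<'E'
from h import *
print(observe()['force'])
cv2.imwrite('pics/s11.png',cv2.resize(snapshot('scene')[150:300,220:460],None,fx=3,fy=3))
E
```

```text
[-0.35246952 -1.79010252  4.48482426]
```

View pics/s11.png

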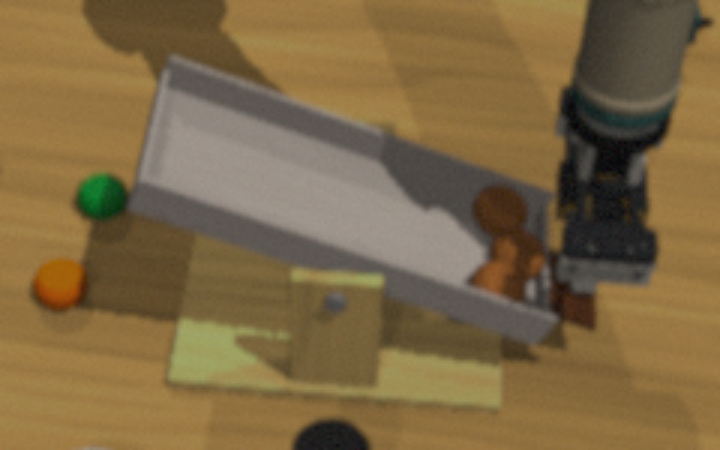

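The feet are at the tab end. The stop isn't confirmed, so I continue.

Call:
send_rows:
  targets:
    - {"dx":0,"dy":0.006,"dz":0.02,"wx":0,"wy":0,"wz":0}
    - {"dx":0,"dy":0.003,"dz":0.01,"wx":0,"wy":0,"wz":0}
    - {"dx":0,"dy":0,"dz":0,"wx":0,"wy":0,"wz":0}

```text
time: 20.35
tcp_pos: [0.5288, 0.2204, 0.0717]
tcp_rot: [180.0, -0.0, 3.6]
force: [-0.5, -1.8, 4.6]
width: 0.0006
```

Call:
send_rows:
  targets:
    - {"dx":0,"dy":0.006,"dz":0.02,"wx":0,"wy":0,"wz":0}
    - {"dx":0,"dy":0.003,"dz":0.01,"wx":0,"wy":0,"wz":0}
    - {"dx":0,"dy":0,"dz":0,"wx":0,"wy":0,"wz":0}

```text
time: 20.6
tcp_pos: [0.5288, 0.2201, 0.0705]
tcp_rot: [-180.0, -0.0, 3.6]
force: [0.9, -1.6, 5.3]
width: 0.0004
```

Call:
send_rows:
  targets:
    - {"dx":0,"dy":0.006,"dz":0.02,"wx":0,"wy":0,"wz":0}
    - {"dx":0,"dy":0.003,"dz":0.01,"wx":0,"wy":0,"wz":0}
    - {"dx":0,"dy":0,"dz":0,"wx":0,"wy":0,"wz":0}

```text
time: 20.85
tcp_pos: [0.5288, 0.2197, 0.0693]
tcp_rot: [-180.0, -0.0, 3.6]
force: [0.5, -1.7, 4.9]
width: 0.0007
```

Call:
send_rows:
  targets:
    - {"dx":0,"dy":0.006,"dz":0.02,"wx":0,"wy":0,"wz":0}
    - {"dx":0,"dy":0.003,"dz":0.01,"wx":0,"wy":0,"wz":0}
    - {"dx":0,"dy":0,"dz":0,"wx":0,"wy":0,"wz":0}

```text
time: 21.1
tcp_pos: [0.5288, 0.2194, 0.0681]
tcp_rot: [-180.0, -0.0, 3.6]
force: [0.4, -1.1, 6.4]
width: 0.0003
```

Call:
send_rows:
  targets:
    - {"dx":0,"dy":0.006,"dz":0.02,"wx":0,"wy":0,"wz":0}
    - {"dx":0,"dy":0.003,"dz":0.01,"wx":0,"wy":0,"wz":0}
    - {"dx":0,"dy":0,"dz":0,"wx":0,"wy":0,"wz":0}

```text
time: 21.35
tcp_pos: [0.5289, 0.219, 0.0669]
tcp_rot: [-180.0, -0.0, 3.6]
force: [-0.2, -1.5, 5.9]
width: 0.0004
```

Call:
send_rows:
  targets:
    - {"dx":0,"dy":0.006,"dz":0.02,"wx":0,"wy":0,"wz":0}
    - {"dx":0,"dy":0.003,"dz":0.01,"wx":0,"wy":0,"wz":0}
    - {"dx":0,"dy":0,"dz":0,"wx":0,"wy":0,"wz":0}

```text
time: 21.6
tcp_pos: [0.5289, 0.2187, 0.0657]
tcp_rot: [-180.0, -0.0, 3.6]
force: [0.3, -0.6, 4.9]
width: 0.0008
```

Call:
send_rows:
  targets:
    - {"dx":0,"dy":0.006,"dz":0.02,"wx":0,"wy":0,"wz":0}
    - {"dx":0,"dy":0.003,"dz":0.01,"wx":0,"wy":0,"wz":0}
    - {"dx":0,"dy":0,"dz":0,"wx":0,"wy":0,"wz":0}

```text
time: 21.85
tcp_pos: [0.529, 0.2184, 0.0645]
tcp_rot: [-180.0, -0.0, 3.6]
force: [-0.1, -1.3, 5.5]
width: 0.0003
```

Call:
send_rows:
  targets:
    - {"dx":0,"dy":0.006,"dz":0.02,"wx":0,"wy":0,"wz":0}
    - {"dx":0,"dy":0.003,"dz":0.01,"wx":0,"wy":0,"wz":0}
    - {"dx":0,"dy":0,"dz":0,"wx":0,"wy":0,"wz":0}

```text
time: 22.1
tcp_pos: [0.5289, 0.218, 0.0633]
tcp_rot: [-180.0, -0.0, 3.6]
force: [-0.2, -1.3, 5.3]
width: 0.0009
```

Call:
send_rows:
  targets:
    - {"dx":0,"dy":0.006,"dz":0.02,"wx":0,"wy":0,"wz":0}
    - {"dx":0,"dy":0.003,"dz":0.01,"wx":0,"wy":0,"wz":0}
    - {"dx":0,"dy":0,"dz":0,"wx":0,"wy":0,"wz":0}

```text
time: 22.35
tcp_pos: [0.529, 0.2177, 0.0622]
tcp_rot: [-180.0, -0.0, 3.6]
force: [1.0, -0.4, 5.3]
width: 0.0007
```

Call:
send_rows:
  targets:
    - {"dx":0,"dy":0.006,"dz":0.02,"wx":0,"wy":0,"wz":0}
    - {"dx":0,"dy":0.003,"dz":0.01,"wx":0,"wy":0,"wz":0}
    - {"dx":0,"dy":0,"dz":0,"wx":0,"wy":0,"wz":0}

```text
time: 22.6
tcp_pos: [0.529, 0.2173, 0.061]
tcp_rot: [-180.0, -0.0, 3.6]
force: [0.6, -1.7, 5.2]
width: 0.0005
```

Call:
send_rows:
  targets:
    - {"dx":0,"dy":0.006,"dz":0.02,"wx":0,"wy":0,"wz":0}
    - {"dx":0,"dy":0.003,"dz":0.01,"wx":0,"wy":0,"wz":0}
    - {"dx":0,"dy":0,"dz":0,"wx":0,"wy":0,"wz":0}

```text
time: 22.85
tcp_pos: [0.5291, 0.217, 0.0599]
tcp_rot: [-180.0, -0.0, 3.6]
force: [0.0, -1.1, 7.6]
width: 0.0006
```

Call:
send_rows:
  targets:
    - {"dx":0,"dy":0.006,"dz":0.02,"wx":0,"wy":0,"wz":0}
    - {"dx":0,"dy":0.003,"dz":0.01,"wx":0,"wy":0,"wz":0}
    - {"dx":0,"dy":0,"dz":0,"wx":0,"wy":0,"wz":0}

```text
time: 23.1
tcp_pos: [0.5291, 0.2166, 0.059]
tcp_rot: [-180.0, -0.0, 3.6]
force: [-1.4, -1.9, 8.7]
width: 0.0007
```

The force rises 5.2, 7.6, 8.7 N over 2.4 mm, so the stop is touched with about 3 N extra. I'll hold and look.

Call:
send_rows:
  targets:
    - {"dx":0,"dy":0,"dz":0,"wx":0,"wy":0,"wz":0}
    - {"dx":0,"dy":0,"dz":0,"wx":0,"wy":0,"wz":0}
    - {"dx":0,"dy":0,"dz":0,"wx":0,"wy":0,"wz":0}
    - {"dx":0,"dy":0,"dz":0,"wx":0,"wy":0,"wz":0}

```text
time: 23.43
tcp_pos: [0.5291, 0.2167, 0.0591]
tcp_rot: [-180.0, -0.0, 3.6]
force: [-0.4, -1.2, 9.6]
width: 0.0003
```

Call:
send_rows:
  targets:
    - {"dx":0,"dy":0,"dz":0,"wx":0,"wy":0,"wz":0}
    - {"dx":0,"dy":0,"dz":0,"wx":0,"wy":0,"wz":0}
    - {"dx":0,"dy":0,"dz":0,"wx":0,"wy":0,"wz":0}
    - {"dx":0,"dy":0,"dz":0,"wx":0,"wy":0,"wz":0}

```text
time: 23.77
tcp_pos: [0.5291, 0.2167, 0.0591]
tcp_rot: [-180.0, -0.0, 3.6]
force: [-0.6, -1.2, 9.9]
width: 0.0003
```

```bash
python3 - <<'E'
from h import *
print(observe()['force'])
cv2.imwrite('pics/s12.png',cv2.resize(snapshot('scene')[150:300,220:460],None,fx=3,fy=3,interpolation=cv2.INTER_CUBIC))
cv2.imwrite('pics/t12.png',cv2.resize(snapshot('top')[180:310,190:410],None,fx=3,fy=3,interpolation=cv2.INTER_CUBIC))
E
```

```text
[-0.60057771 -1.2008057   9.91444976]
```

View pics/s12.png

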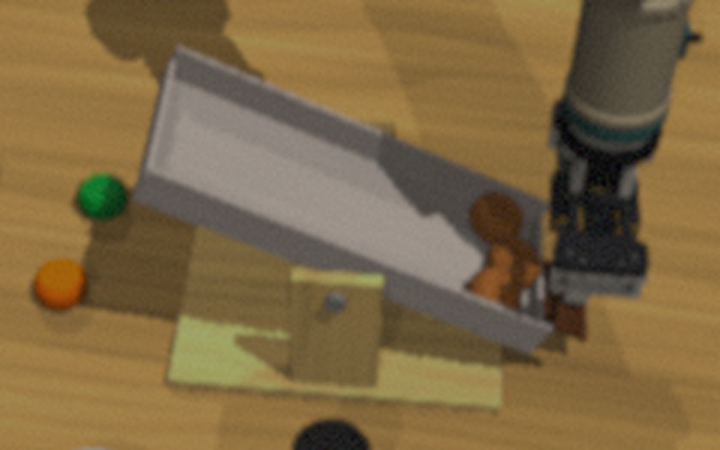

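View pics/t12.png

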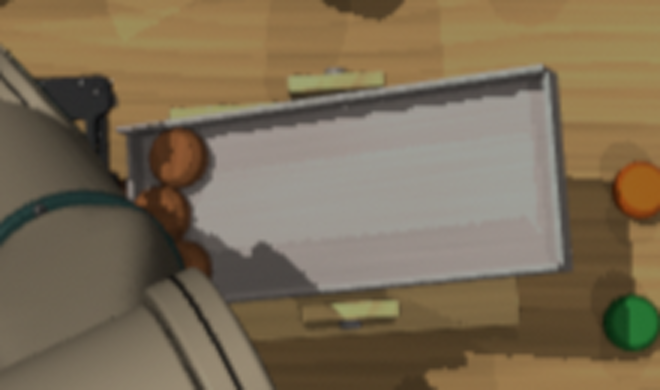

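Stop held at about 9.7 N in total. The feet nest at the tab end: C against the wall, A and B pressed beside and behind it. Now easing back up.

Call:
send_rows:
  targets:
    - {"dx":0,"dy":0,"dz":-0.02,"wx":0,"wy":0,"wz":0}
    - {"dx":0,"dy":-0.006,"dz":-0.02,"wx":0,"wy":0,"wz":0}
    - {"dx":0,"dy":-0.008,"dz":-0.03,"wx":0,"wy":0,"wz":0}
    - {"dx":0,"dy":-0.01,"dz":-0.03,"wx":0,"wy":0,"wz":0}
    - {"dx":0,"dy":-0.01,"dz":-0.03,"wx":0,"wy":0,"wz":0}
    - {"dx":0,"dy":-0.01,"dz":-0.03,"wx":0,"wy":0,"wz":0}
    - {"dx":0,"dy":-0.01,"dz":-0.03,"wx":0,"wy":0,"wz":0}
    - {"dx":0,"dy":-0.01,"dz":-0.03,"wx":0,"wy":0,"wz":0}

```text
time: 24.53
tcp_pos: [0.5289, 0.2197, 0.0674]
tcp_rot: [-179.9, -0.0, 3.6]
force: [0.8, -0.4, 4.6]
width: 0.0007
```

Call:
send_rows:
  targets:
    - {"dx":0,"dy":-0.01,"dz":-0.035,"wx":0,"wy":0,"wz":0}
    - {"dx":0,"dy":-0.01,"dz":-0.035,"wx":0,"wy":0,"wz":0}
    - {"dx":0,"dy":-0.01,"dz":-0.035,"wx":0,"wy":0,"wz":0}
    - {"dx":0,"dy":-0.01,"dz":-0.035,"wx":0,"wy":0,"wz":0}
    - {"dx":0,"dy":-0.01,"dz":-0.035,"wx":0,"wy":0,"wz":0}
    - {"dx":0,"dy":-0.01,"dz":-0.035,"wx":0,"wy":0,"wz":0}
    - {"dx":0,"dy":-0.01,"dz":-0.035,"wx":0,"wy":0,"wz":0}
    - {"dx":0,"dy":-0.01,"dz":-0.035,"wx":0,"wy":0,"wz":0}

```text
time: 25.2
tcp_pos: [0.5286, 0.223, 0.0787]
tcp_rot: [-179.9, -0.0, 3.6]
force: [-0.5, 4.6, 2.4]
width: 0.0005
```

Call:
send_rows:
  targets:
    - {"dx":0,"dy":-0.008,"dz":-0.035,"wx":0,"wy":0,"wz":0}
    - {"dx":0,"dy":-0.008,"dz":-0.035,"wx":0,"wy":0,"wz":0}
    - {"dx":0,"dy":-0.008,"dz":-0.035,"wx":0,"wy":0,"wz":0}
    - {"dx":0,"dy":-0.008,"dz":-0.035,"wx":0,"wy":0,"wz":0}
    - {"dx":0,"dy":-0.008,"dz":-0.035,"wx":0,"wy":0,"wz":0}
    - {"dx":0,"dy":-0.008,"dz":-0.035,"wx":0,"wy":0,"wz":0}
    - {"dx":0,"dy":-0.008,"dz":-0.035,"wx":0,"wy":0,"wz":0}
    - {"dx":0,"dy":-0.008,"dz":-0.035,"wx":0,"wy":0,"wz":0}

```text
time: 25.87
tcp_pos: [0.5283, 0.2247, 0.0898]
tcp_rot: [180.0, 0.0, 3.6]
force: [0.1, 3.2, 2.2]
width: 0.0003
```

Call:
send_rows:
  targets:
    - {"dx":0,"dy":-0.008,"dz":-0.035,"wx":0,"wy":0,"wz":0}
    - {"dx":0,"dy":-0.008,"dz":-0.035,"wx":0,"wy":0,"wz":0}
    - {"dx":0,"dy":-0.008,"dz":-0.035,"wx":0,"wy":0,"wz":0}
    - {"dx":0,"dy":-0.008,"dz":-0.035,"wx":0,"wy":0,"wz":0}
    - {"dx":0,"dy":-0.008,"dz":-0.035,"wx":0,"wy":0,"wz":0}
    - {"dx":0,"dy":-0.007,"dz":-0.035,"wx":0,"wy":0,"wz":0}
    - {"dx":0,"dy":-0.007,"dz":-0.035,"wx":0,"wy":0,"wz":0}
    - {"dx":0,"dy":-0.007,"dz":-0.035,"wx":0,"wy":0,"wz":0}

```text
time: 26.53
tcp_pos: [0.5282, 0.227, 0.101]
tcp_rot: [180.0, 0.0, 3.6]
force: [-0.2, 3.1, 1.7]
width: 0.0005
```

Call:
send_rows:
  targets:
    - {"dx":0,"dy":-0.006,"dz":-0.035,"wx":0,"wy":0,"wz":0}
    - {"dx":0,"dy":-0.006,"dz":-0.035,"wx":0,"wy":0,"wz":0}
    - {"dx":0,"dy":-0.006,"dz":-0.035,"wx":0,"wy":0,"wz":0}
    - {"dx":0,"dy":-0.006,"dz":-0.035,"wx":0,"wy":0,"wz":0}
    - {"dx":0,"dy":-0.005,"dz":-0.035,"wx":0,"wy":0,"wz":0}
    - {"dx":0,"dy":-0.005,"dz":-0.035,"wx":0,"wy":0,"wz":0}
    - {"dx":0,"dy":-0.005,"dz":-0.035,"wx":0,"wy":0,"wz":0}
    - {"dx":0,"dy":-0.005,"dz":-0.035,"wx":0,"wy":0,"wz":0}

```text
time: 27.2
tcp_pos: [0.5281, 0.2289, 0.1122]
tcp_rot: [180.0, 0.0, 3.6]
force: [-1.5, 1.9, 1.1]
width: 0.0008
```

Call:
send_rows:
  targets:
    - {"dx":0,"dy":-0.004,"dz":-0.03,"wx":0,"wy":0,"wz":0}
    - {"dx":0,"dy":-0.004,"dz":-0.03,"wx":0,"wy":0,"wz":0}
    - {"dx":0,"dy":-0.004,"dz":-0.03,"wx":0,"wy":0,"wz":0}
    - {"dx":0,"dy":-0.004,"dz":-0.03,"wx":0,"wy":0,"wz":0}
    - {"dx":0,"dy":-0.003,"dz":-0.03,"wx":0,"wy":0,"wz":0}
    - {"dx":0,"dy":-0.003,"dz":-0.03,"wx":0,"wy":0,"wz":0}
    - {"dx":0,"dy":-0.003,"dz":-0.03,"wx":0,"wy":0,"wz":0}
    - {"dx":0,"dy":-0.003,"dz":-0.03,"wx":0,"wy":0,"wz":0}

```text
time: 27.87
tcp_pos: [0.5281, 0.2299, 0.1218]
tcp_rot: [180.0, 0.0, 3.6]
force: [-1.0, 1.4, 2.3]
width: 0.0003
```

Call:
send_rows:
  targets:
    - {"dx":0,"dy":-0.002,"dz":-0.025,"wx":0,"wy":0,"wz":0}
    - {"dx":0,"dy":-0.002,"dz":-0.025,"wx":0,"wy":0,"wz":0}
    - {"dx":0,"dy":-0.002,"dz":-0.025,"wx":0,"wy":0,"wz":0}
    - {"dx":0,"dy":-0.002,"dz":-0.025,"wx":0,"wy":0,"wz":0}
    - {"dx":0,"dy":-0.002,"dz":-0.025,"wx":0,"wy":0,"wz":0}
    - {"dx":0,"dy":-0.002,"dz":-0.025,"wx":0,"wy":0,"wz":0}
    - {"dx":0,"dy":-0.002,"dz":-0.025,"wx":0,"wy":0,"wz":0}
    - {"dx":0,"dy":-0.002,"dz":-0.025,"wx":0,"wy":0,"wz":0}

```text
time: 28.53
tcp_pos: [0.528, 0.2305, 0.1297]
tcp_rot: [180.0, 0.0, 3.6]
force: [-0.3, 1.5, 1.5]
width: 0.0002
```

Call:
send_rows:
  targets:
    - {"dx":0,"dy":0,"dz":-0.02,"wx":0,"wy":0,"wz":0}
    - {"dx":0,"dy":0,"dz":-0.02,"wx":0,"wy":0,"wz":0}
    - {"dx":0,"dy":0,"dz":-0.02,"wx":0,"wy":0,"wz":0}
    - {"dx":0,"dy":0,"dz":-0.02,"wx":0,"wy":0,"wz":0}
    - {"dx":0,"dy":0,"dz":-0.02,"wx":0,"wy":0,"wz":0}
    - {"dx":0,"dy":0,"dz":-0.02,"wx":0,"wy":0,"wz":0}
    - {"dx":0,"dy":0,"dz":-0.02,"wx":0,"wy":0,"wz":0}
    - {"dx":0,"dy":0,"dz":-0.02,"wx":0,"wy":0,"wz":0}

```text
time: 29.2
tcp_pos: [0.5281, 0.2307, 0.1361]
tcp_rot: [180.0, -0.0, 3.6]
force: [-0.9, 0.8, 1.5]
width: 0.0006
```

Call:
send_rows:
  targets:
    - {"dx":0,"dy":0,"dz":-0.015,"wx":0,"wy":0,"wz":0}
    - {"dx":0,"dy":0,"dz":-0.015,"wx":0,"wy":0,"wz":0}
    - {"dx":0,"dy":0,"dz":-0.015,"wx":0,"wy":0,"wz":0}
    - {"dx":0,"dy":0,"dz":-0.015,"wx":0,"wy":0,"wz":0}
    - {"dx":0,"dy":0,"dz":-0.015,"wx":0,"wy":0,"wz":0}
    - {"dx":0,"dy":0,"dz":-0.015,"wx":0,"wy":0,"wz":0}
    - {"dx":0,"dy":0,"dz":-0.015,"wx":0,"wy":0,"wz":0}
    - {"dx":0,"dy":0,"dz":-0.015,"wx":0,"wy":0,"wz":0}

```text
time: 29.87
tcp_pos: [0.5281, 0.2307, 0.1409]
tcp_rot: [180.0, -0.0, 3.6]
force: [-0.5, 1.4, 0.4]
width: 0.0006
```

Call:
send_rows:
  targets:
    - {"dx":0,"dy":0,"dz":-0.015,"wx":0,"wy":0,"wz":0}
    - {"dx":0,"dy":0,"dz":-0.015,"wx":0,"wy":0,"wz":0}
    - {"dx":0,"dy":0,"dz":-0.015,"wx":0,"wy":0,"wz":0}
    - {"dx":0,"dy":0,"dz":-0.015,"wx":0,"wy":0,"wz":0}
    - {"dx":0,"dy":0,"dz":-0.015,"wx":0,"wy":0,"wz":0}
    - {"dx":0,"dy":0,"dz":-0.015,"wx":0,"wy":0,"wz":0}
    - {"dx":0,"dy":0,"dz":-0.015,"wx":0,"wy":0,"wz":0}
    - {"dx":0,"dy":0,"dz":-0.015,"wx":0,"wy":0,"wz":0}

```text
time: 30.53
tcp_pos: [0.5282, 0.2306, 0.1457]
tcp_rot: [180.0, -0.0, 3.6]
force: [0.4, 0.3, -0.8]
width: 0.0007
```

```bash
python3 - <<'E'
from h import *
o=observe();print(o['force'],o['tcp_pos'])
cv2.imwrite('pics/s13.png',cv2.resize(snapshot('scene')[150:300,220:460],None,fx=3,fy=3,interpolation=cv2.INTER_CUBIC))
E
```

```text
[ 0.41789092  0.30758416 -0.7610144 ] [0.52815192 0.23055846 0.1456757 ]
```

View pics/s13.png

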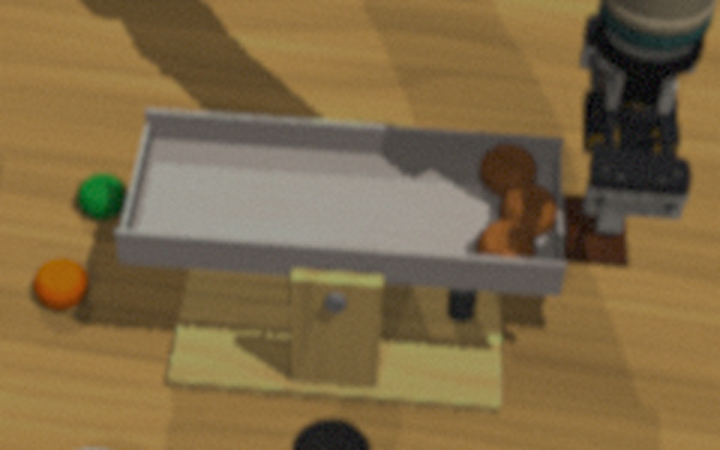

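Level, zero force, feet at the tab end. I'll rise slowly off the tab, then clear up and away for a full view.

Call:
send_rows:
  targets:
    - {"dx":0,"dy":0,"dz":-0.03,"wx":0,"wy":0,"wz":0}
    - {"dx":0,"dy":0,"dz":-0.03,"wx":0,"wy":0,"wz":0}
    - {"dx":0,"dy":0,"dz":-0.05,"wx":0,"wy":0,"wz":0}
    - {"dx":0,"dy":0,"dz":-0.2,"wx":0,"wy":0,"wz":0}
    - {"dx":0,"dy":0,"dz":-0.4,"wx":0,"wy":0,"wz":0}
    - {"dx":0,"dy":0,"dz":-0.5,"wx":0,"wy":0,"wz":0}
    - {"dx":0,"dy":0,"dz":-0.5,"wx":0,"wy":0,"wz":0}
    - {"dx":0,"dy":0,"dz":-0.5,"wx":0,"wy":0,"wz":0}

```text
time: 31.25
tcp_pos: [0.528, 0.2307, 0.2356]
tcp_rot: [-180.0, -0.0, 3.6]
force: [0.4, 0.6, -0.5]
width: 0.0004
```

Call:
send_rows:
  targets:
    - {"dx":0,"dy":-0.4,"dz":-0.4,"wx":0,"wy":0,"wz":0}
    - {"dx":0,"dy":-0.6,"dz":-0.2,"wx":0,"wy":0,"wz":0}
    - {"dx":0,"dy":-0.6,"dz":0,"wx":0,"wy":0,"wz":0}
    - {"dx":0,"dy":-0.6,"dz":0,"wx":0,"wy":0,"wz":0}
    - {"dx":0,"dy":-0.6,"dz":0,"wx":0,"wy":0,"wz":0}
    - {"dx":0,"dy":-0.4,"dz":0,"wx":0,"wy":0,"wz":0}
    - {"dx":0,"dy":0,"dz":0,"wx":0,"wy":0,"wz":0}
    - {"dx":0,"dy":0,"dz":0,"wx":0,"wy":0,"wz":0}

```text
time: 31.92
tcp_pos: [0.5197, 0.3589, 0.2583]
tcp_rot: [180.0, 0.0, 3.7]
force: [0.9, -0.8, -0.4]
width: 0.0005
```

```bash
python3 - <<'E'
from h import *
cv2.imwrite('pics/s14.png',snapshot('scene'));cv2.imwrite('pics/t14.png',snapshot('top'))
E
```

```text
(no output)
```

View pics/s14.png

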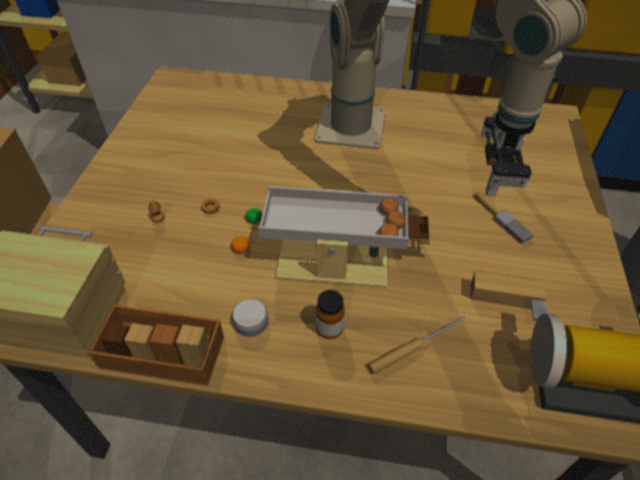

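View pics/t14.png

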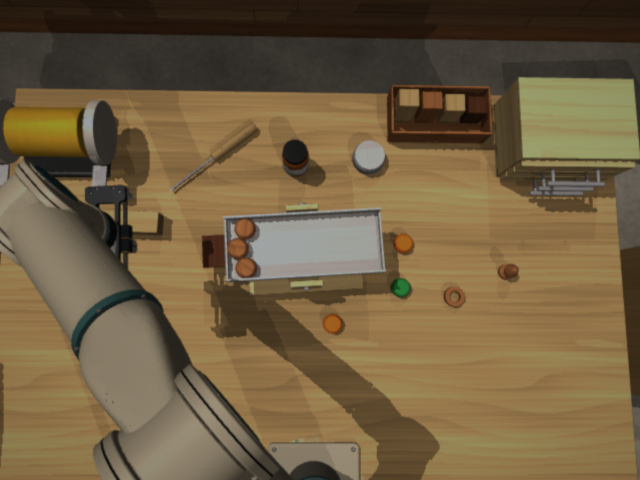

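The tray is level, with its corners at the same pixels as at the start. The three feet stand at the tab end at top (244,228), (238,247) and (246,267), and the bystanders haven't moved. The arm is clear, so I'm handing in.

```bash
python3 -c "
from rig import job_done;print(job_done())"
```

```text
the job is handed in; nothing more can be done
None
```

The job is done and handed in at about 32 s of the 72 s limit.

- **Placing:** I stood the loose brown foot in the plain half, midway between the two feet's lines and about 20 mm clear of them. Both were still in place in the views after release.
- **Pressing:** I pressed the tab down slowly. The push read about 5 N just above the stop, then rose to 8.7 N over the next 2.4 mm, which I took as the stop. It settled at 9.6–9.9 N while I held, so the extra push on the stop was about 4.5 N.
- **Sliding:** The feet had already slid to the tab end shortly before the stop was reached. I held on the stop for about 0.7 s, and the views then showed all three still there.
- **Easing up:** I brought the tray back with the tip on the tab until the force fell to zero, with no spring-back seen.

The last scene and top pictures show the tray level, the three feet nested at the tab end, and no bystander visibly moved, with the arm clear. One foot is at the end wall and the other two sit slightly behind it on either side, because three 46 mm feet do not fit in one row across the 130 mm trough.

Two readings disagreed or were off along the way. The wrist and top views of the loose foot differed by about 3 mm. There was also up to 4.6 N of sideways force at the tab on the way up, which I put down to friction.

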